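# Load the bitters carousel, labels out

## Robot

A 6-joint arm with a two-finger parallel gripper is mounted at the origin on a cart in front of the work surface, level with it; the furniture and walls round the work are solid. World frame = base frame: x ahead of the robot, y to its left, z up, the work surface at z = 0. Lengths are in mm, angles in rad, forces in N, time in s.
With the tool pointing down it reaches from about 350 to 775 mm from the base axis. Payload 7.3 kg.
Tool frame: the origin (TCP) lies on the centre line of the jaws, within the pads' length; the fingertips stand finger_overhang ahead of it and the grasp point (between the pads) lies 8 mm behind it (finger_overhang is the distance from the TCP to the fingertips, in mm); z points along the fingers, y is the line along which they close (so a half turn about z gives the same grasp; the last joint's range is limited). The gripper opens to 92 mm and grips with 3 to 60 N. Pads are 19 mm wide; open, the fingers measure 130 mm over their backs; the gripper's body (75 mm by 190 mm) begins 47 mm behind the grasp point.
Start: joints at [1.147, 0.342, 1.524, -0, 1.275, -0.146], TCP at [143.961, 504.895, 237.741] pointing down, gripper open.
Joint ranges: [-2.53, 2.53], [-0.77, 2.02], [0.04, 2.7], [-1, 4.14], [0.28, 2.66], [-3.11, 3.11]. Speed limits (rad/s): [2.57, 2.57, 3.14, 3.14, 3.14, 3.14].

## Interface

Orientations are given as [roll, pitch, yaw] about the fixed x, y, z axes, in that order (R = Rz(yaw) Ry(pitch) Rx(roll)).
In Python, from plant import get_obs, capture, close_job, finger_overhang gives the robot as it stands.
- The arm moves only by the shell command python3 -m inch 'ROWS'. ROWS is JSON, one flat list of numbers, 7 for each row, row after row: the turn, a rotation vector about the tool's x, y, z scaled (see below), then the shift along the tool's x, y, z scaled (see below), then the closure, from -1 (fully open) to 1 (shut). In form: [ax, ay, az, tx, ty, tz, gripper, ax, ay, az, tx, ty, tz, gripper, ...]. A call has 1 to 10 rows; each row shifts and turns the commanded pose from where the row before left it, along the tool's axes as they then stand; what a row does not reach is not made up. The controller multiplies each number of a shift by 0.8 m and each number of a turn by 1.5 rad. A row lasts 1/12 s, in which the tool goes at most 41.7 mm and 7.16 degrees, less where a joint would pass 70% of its speed; a pose out of reach is approached as far as the arm can. A call with a number of a shift or a turn outside -1 to 1 is refused whole. A call with a gripper value outside its range is refused whole. The fingers move at their own pace and stop on an object; the grip force is fixed at half the most. Time passes only in rows, so rows that do not move let the fingers close. It gives the time, the measured TCP pose, the force, the opening and the grip force at its end, in the units of the state.
- get_obs(): the state, without advancing time (a new reading comes with each control period).
- capture(name): name is "scene" or "top" or "wrist"; returns a dict with "image" (420x560x3 uint8, red, green, blue), "mtx" (3x3 intrinsics, pixels), "distortion" ([k1, k2, p1, p2, k3] as OpenCV has them; the pictures are not rectified), "pose" (4x4, takes a point from camera to world coordinates). Camera axes: x right, y up, looking along -z (the intrinsics and any distortion apply to the point x, -y, -z); pixel columns grow to the right and rows downward; lengths in mm; the calibration is good to about 2 mm. A picture is of the moment at which its call begins. There is no depth.
- close_job(): hands the job in; it is judged then, once.
The state is a dict: "time": time; "joint_positions": joint angles; "dq": joint speeds; "tau": joint torques, N m; "tool_pos": TCP position; "tcp_rot": TCP orientation; "contact_force": force on the tool from outside, world axes, zero at the start; "moment": the same for the moment, N m; "grip_width": finger opening in mm; "finger_force": force on a finger pad.
Only numpy, scipy, OpenCV 4.12 (cv2) and the standard library are available. Lean on these libraries where they do the work, as an engineer would, in place of code of your own. Each camera call takes 0.05 s, during which the arm holds its last target. There are 200 camera calls.

## Task

Restock the bottle carousel: stand the black-capped bitters bottle in the empty bay at the brass tongue, then turn the platter one click anticlockwise by its grip bar so that the other empty bay comes to the tongue, and only then stand the cream-capped bottle in that one. Both bottles must stand upright, centred inside their brass rings, with their labels facing straight outward from the carousel's axis; leave the other things on the worktop where they are and do not tip anything over.

Things in the scene. Friction and masses are not known exactly. Their poses are not given: they have to be found in the camera images.
- black_mid (a point): centre (half-way up, on the axis) of the loose bitters bottle with the black cap and yellow and white label; 142 high, 0.19 kg: body 43 across from its foot up to 72, shoulder, then a neck and cap about 18 across from 72 to 124 (narrow cap above) - graspable round the neck, some 95 to 105 above its foot. z points up out of the cap; the label faces along its own -x
- black_label (a point): middle of the label of the black-capped bottle: on the body's face, 21 from the axis on the -x side, 36 above its foot
- cream_mid (a point): centre (half-way up, on the axis) of the loose bitters bottle with the cream-coloured cap and orange and white label; 142 high, 0.19 kg: body 43 across from its foot up to 72, shoulder, then a neck and cap about 18 across from 72 to 124 (narrow cap above) - graspable round the neck, some 95 to 105 above its foot. z points up out of the cap; the label faces along its own -x
- cream_label (a point): middle of the label of the cream-capped bottle: on the body's face, 21 from the axis on the -x side, 36 above its foot
- carousel: fixed foot of the bottle carousel on the worktop, origin at its underside on the turning axis; its own -x points to the front of the carousel, where a brass tongue on the worktop (20 wide, sticking out from under the platter to 150 from the axis) marks the loading position. A wall cabinet overhangs the back of the worktop, underside 550 up
- platter (a joint): turn of the platter (dark wood disc, 260 across, top 20 above the worktop, five bays 72 degrees apart, 90 from the axis), rad, growing anticlockwise from above. A detent (about 0.15 N m) holds it at 0 (bay_one at the tongue), 1.257 (bay_two) and 2.513 (tin), with stops just beyond the ends, and pulls it in from within about 0.4. Jerky turning shifts what stands on it
- handle (a point): middle of the brass grip bar on the platter's centre post, on the turning axis, 134 above the worktop; the bar is 46 long (along this point's x), 14 thick (along its y), 34 high, and turns with the platter
- bay_one: first empty bay, at the front tongue at the start: round cork-coloured patch inside a low brass ring (59 clear inside, ring top 4.5 high). Origin at its centre on the platter's top (20 above the worktop), 90 from the axis; its own -x points straight outward from the carousel's axis.
- bay_two: second empty bay, like bay_one, next after it clockwise seen from above; origin at its centre on the platter's top, its own -x points straight outward from the axis
- tea_caddy: green tin with a wooden lid, 60 across, 98 high, in the bay next to bay_two (mm); fixed to the platter and turns with it; origin at the centre of its underside
- jar_1: lidded jar, 64 across, 97 high, in the fourth bay (mm); fixed to the platter and turns with it; origin at the centre of its underside
- spice_jar_1: lidded spice jar, 47 across, 98 high, in the bay next to bay_one (mm); fixed to the platter and turns with it; origin at the centre of its underside
- spirit_bottle: bystander: tall clear spirit bottle with a black waxed neck, 300 high: body 97 across up to 150, above that a neck 33 across (mm); origin at the centre of its underside
- flask_bottle: bystander: clear flask bottle with black stopper and dark label, 199 high, 88 across (mm); origin at the centre of its underside
- shaker: bystander: steel cocktail shaker, 216 high, 88 across (mm); origin at the centre of its underside
- rocks_glass: bystander: rocks glass, 97 high, 92 across (mm); origin at the centre of its underside
- candle: bystander: green candle in a glass, 90 high, 76 across (mm); origin at the centre of its underside
- lemon: bystander: yellow lemon lying, 71 x 53 x 51 (mm); origin at the centre of its underside
There are look-alikes about, which are no part of the job. What is shaped like the part that bears black_mid but purple or red is not meant.

How it is judged:
By the outcome, as a careful person would: the job done as asked, in the order asked, and still so for the second after the job is handed in, with the robot touching nothing.
It also fails if it takes over 64 s, if anything falls off the work surface, if the arm or the gripper's body presses on something with over 40 N, if the wrist force passes 120 N, or if a joint passes its speed limit or range.

## Working session

There is one attempt and no reset: what is moved stays moved. The work goes in short steps, Python scripts to look and compute and a shell command to move; the robot and the scene stay as the last step left them, time stands still between calls to the robot, and variables do not carry over. Pictures are saved under pics/ and viewed, at most 10 in all, crops included, and the job is handed in when it is done.

```bash
mkdir -p pics; ls
python3 - <<'E'
from plant import *
import cv2, numpy as np
o=get_obs(); print({k:np.round(v,3).tolist() for k,v in o.items()}, finger_overhang)
for n in ("scene","top"):
    c=capture(n); cv2.imwrite(f"pics/{n}0.png",c["image"][:,:,::-1]); print(n,c["mtx"].tolist(),c["distortion"],np.round(c["pose"],3).tolist())
E
```

```text
pics
{'time': 0.0, 'joint_positions': [1.147, 0.343, 1.525, -0.0, 1.275, -0.146], 'dq': [-0.002, 0.001, -0.0, 0.002, -0.001, 0.001], 'tau': [0.0, -43.122, -24.422, 0.072, 0.056, -0.0], 'tool_pos': [143.792, 504.508, 237.047], 'tcp_rot': [-3.14, -0.0, 2.864], 'contact_force': [0.237, -0.352, -0.243], 'moment': [-0.015, 0.012, -0.037], 'finger_force': 0.0, 'grip_width': 91.8} 11.0
scene [[514.8883874504041, 0.0, 278.535799842098], [0.0, 514.8883874504041, 223.614829769685], [0.0, 0.0, 1.0]] [-0.08900297  0.          0.          0.          0.        ] [[-0.814, 0.446, -0.373, -120.634], [-0.581, -0.611, 0.537, 1124.505], [0.012, 0.653, 0.757, 1343.469], [0.0, 0.0, 0.0, 1.0]]
top [[442.35524837656044, 0.0, 279.9031598118147], [0.0, 442.35524837656044, 209.18608371030592], [0.0, 0.0, 1.0]] [0.04166706 0.         0.         0.         0.        ] [[0.031, 0.978, -0.207, 218.295], [-1.0, 0.03, -0.006, 237.876], [0.001, 0.207, 0.978, 1305.253], [0.0, 0.0, 0.0, 1.0]]
```

View pics/scene0.png

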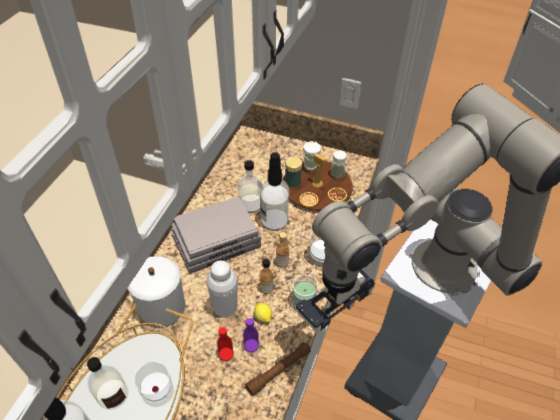

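View pics/top0.png

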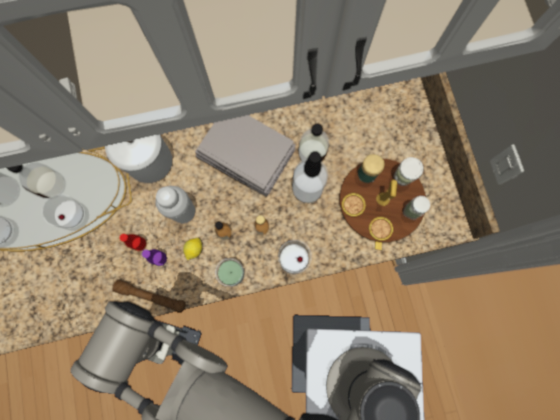

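```bash
cat > h.py <<'E'
from plant import *
import cv2, numpy as np
from scipy.spatial.transform import Rotation as R
def ray(c,p):
    q=cv2.undistortPoints(np.array([[p]],float),c["mtx"],np.array(c["distortion"]))[0,0]
    P=np.array(c["pose"]); d=P[:3,:3]@np.array([q[0],-q[1],-1]); return P[:3,3],d
def onz(c,p,z):
    o,d=ray(c,p); return o+d*(z-o[2])/d[2]
def proj(c,X):
    P=np.array(c["pose"]); v=P[:3,:3].T@(np.array(X,float)-P[:3,3])
    return cv2.projectPoints(np.array([[v[0],-v[1],-v[2]]]),np.zeros(3),np.zeros(3),c["mtx"],np.array(c["distortion"]))[0].ravel()
def tri(obs):
    A=np.zeros((3,3));b=np.zeros(3)
    for c,p in obs:
        o,d=ray(c,p); d=d/np.linalg.norm(d); M=np.eye(3)-np.outer(d,d); A+=M;b+=M@o
    return np.linalg.solve(A,b)
E
python3 - <<'E'
from h import *
t=capture("top");s=capture("scene")
def crop(c,x,y,w,h): return cv2.resize(c["image"][y:y+h,x:x+w,::-1],(400,300),interpolation=cv2.INTER_CUBIC)
m=np.vstack([np.hstack([crop(t,325,145,120,90+20)[:300],crop(t,200,200,80,60)]),np.hstack([crop(s,270,135,100,75),crop(s,240,225,80,75)])])
cv2.imwrite("pics/m.png",m)
for n,p,z in [("bay1",(381,229),22),("bay2",(353,204),22),("tongue",(379,246),2),("black",(223,236),0),("cream",(262,230),0)]: print(n,onz(t,p,z).round(1))
E
```

```text
bay1 [439.7 -52.5  22. ]
bay2 [512.4  29.1  22. ]
tongue [392.1 -50.2   2. ]
black [407.8 412.4   0. ]
cream [429.4 297.1   0. ]
```

View pics/m.png

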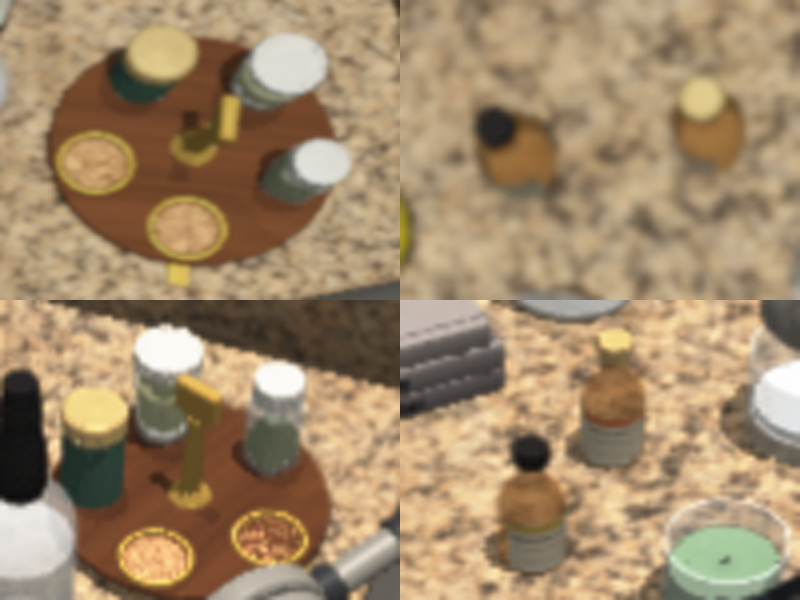

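Run:
```python
from h import *
t=capture("top");s=capture("scene")
def ring(c,p,r):
    hsv=cv2.cvtColor(c["image"],cv2.COLOR_RGB2HSV).astype(int)
    m=((hsv[...,0]>=20)&(hsv[...,0]<=30)&(hsv[...,1]>140)&(hsv[...,2]>120))
    y,x=np.nonzero(m); k=np.hypot(x-p[0],y-p[1])<r; pts=np.c_[x,y][k].astype(np.float32)
    e=cv2.fitEllipse(pts); return e,len(pts)
C=[]
for n,c,p,r in [("b1",t,(381,229),14),("b2",t,(353,204),14),("b1s",s,(337,194),12),("b2s",s,(309,199),12)]:
    e,k=ring(c,p,r); X=onz(c,e[0],24); C.append(X); print(n,np.round(e[0],1),np.round(e[1],1),k,X.round(1))
a,b=C[0][:2],C[1][:2]; d=b-a; L=np.hypot(*d); m=(a+b)/2; nrm=np.array([d[1],-d[0]])/L
for sg in (1,-1): 
    o=m+sg*nrm*90*np.cos(np.radians(36)); print("axis",o.round(1),L.round(1),"b1 outward deg",np.degrees(np.arctan2(*(a-o)[::-1])))
# tongue
hsv=cv2.cvtColor(t["image"],cv2.COLOR_RGB2HSV).astype(int)
m=((hsv[...,0]>=20)&(hsv[...,0]<=30)&(hsv[...,1]>140)&(hsv[...,2]>150)); y,x=np.nonzero(m);k=(abs(x-379)<7)&(abs(y-246)<5)
print("tongue",x[k].mean(),y[k].mean(),onz(t,(x[k].mean(),y[k].mean()),3).round(1))
def blob(c,f,box):
    im=cv2.cvtColor(c["image"],cv2.COLOR_RGB2HSV).astype(int); x0,y0,x1,y1=box
    m=f(im)[y0:y1,x0:x1].astype(np.uint8); n,l,st,ce=cv2.connectedComponentsWithStats(m); i=1+np.argmax(st[1:,4]); return ce[i]+[x0,y0],st[i]
blk=lambda h:h[...,2]<65
crm=lambda h:(h[...,2]>165)&(h[...,1]>85)&(h[...,0]>19)
for n,f,bt,bs in [("black",blk,(212,218,232,232),(260,257,274,275)),("cream",crm,(252,212,270,228),(276,230,290,243))]:
    p,st=blob(t,f,bt);q,st2=blob(s,f,bs); print(n,p.round(1),st,q.round(1),st2,tri([(t,p),(s,q)]).round(1),onz(t,p,132).round(1),onz(s,q,132).round(1))
# handle blob
br=lambda h:(h[...,0]>=18)&(h[...,0]<=30)&(h[...,1]>150)&(h[...,2]>110)
p,st=blob(t,br,(388,172,400,190));print("handle",p,st,onz(t,p,150).round(1))
```

```text
b1 [380.4 228.6] [22.  22.9] 139 [440.4 -50.4  24. ]
b2 [353.1 204.4] [21.4 21.9] 144 [510.8  29.   24. ]
b1s [337.1 194. ] [12.8 18. ] 17 [441.4 -48.3  24. ]
b2s [308.4 198.8] [13.4 17.6] 27 [511.1  32.1  24. ]
axis [530.1 -59. ] 106.1 b1 outward deg 174.5254597968869
axis [421.1  37.6] 106.1 b1 outward deg -77.6392161636561
tongue 378.1764705882353 244.73529411764707 [395.7 -47.7   3. ]
black [218.8 225. ] [ 4  4  7  7 39] [265.7 263.1] [ 3  2  7  9 47] [419.2 408.5 127.7] [418.  407.7 132. ] [417.7 411.2 132. ]
cream [259.9 218.9] [ 4  3  9  9 63] [282.5 234.3] [ 4  2  6  6 26] [437.4 297.9 138.8] [438.2 298.1 132. ] [441.  293.4 132. ]
handle [393.22916667 184.8125    ] [ 3  8  6 10 48] [539.3 -58.3 150. ]
```

Run:
```python
from h import *
w=capture("wrist"); cv2.imwrite("pics/w0.png",w["image"][:,:,::-1]); P=w["pose"]
o=get_obs();Rt=R.from_euler("xyz",o["tcp_rot"]).as_matrix()
print(np.round(P,2).tolist(),(Rt.T@(P[:3,3]-o["tool_pos"])).round(1),(Rt.T@-P[:3,2]).round(3),w["mtx"][0])
t=capture("top"); print("spirit neck",onz(t,(313,165),260),"shaker",onz(t,(175,205),100))
```

```text
[[0.28, -0.92, -0.29, 65.23], [0.96, 0.26, 0.08, 528.08], [-0.0, -0.3, 0.95, 384.73], [0.0, 0.0, 0.0, 1.0]] [  82.1    0.8 -147.1] [-0.299 -0.002  0.954] [290.09173527   0.         273.98921067]
spirit neck [553.38269066 165.9813951  260.        ] shaker [476.2581612  537.32860409 100.        ]
```

View pics/w0.png

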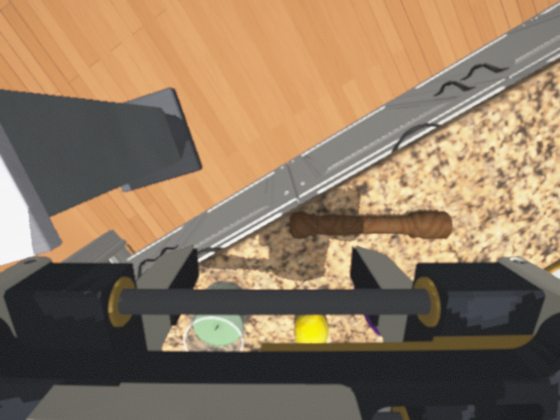

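```bash
python3 -m inch '[0,0,0,-0.0426,-0.0122,0.010,-1, 0,0,0,-0.0426,-0.0122,0.010,-1, 0,0,0,-0.0426,-0.0122,0.010,-1, 0,0,0,-0.0426,-0.0122,0.010,-1, 0,0,0,-0.0426,-0.0122,0.010,-1, 0,0,0,-0.0426,-0.0122,0.010,-1, 0,0,0,-0.0426,-0.0122,0.010,-1]'
python3 -m inch '[0,-0.07,0,0,0,0,-1, 0,-0.07,0,0,0,0,-1, 0,-0.07,0,0,0,0,-1, 0,-0.07,0,0,0,0,-1, 0,-0.07,0,0,0,0,-1, 0,0,0,0,0,0,-1, 0,0,0,0,0,0,-1]'
python3 - <<'E'
from h import *
w=capture("wrist"); cv2.imwrite("pics/w1.png",w["image"][:,:,::-1])
for X in [(418.5,408.5,0),(418.5,408.5,142),(438,297,0),(438,297,142)]: print(proj(w,X).round(1))
E
```

```text
time: 0.98
tool_pos: [356.0, 372.7, 181.5]
tcp_rot: [3.141, 0.0, 2.864]
contact_force: [0.3, 1.1, 0.4]
grip_width: 91.8
finger_force: 0.0
time: 1.57
tool_pos: [353.4, 374.2, 181.2]
tcp_rot: [-3.139, 0.522, 2.868]
contact_force: [-0.6, -0.9, -0.3]
grip_width: 91.8
finger_force: 0.0
[319.  155.9]
[337.1 263.5]
[233.2 187.8]
[218.2 292.2]
```

View pics/w1.png

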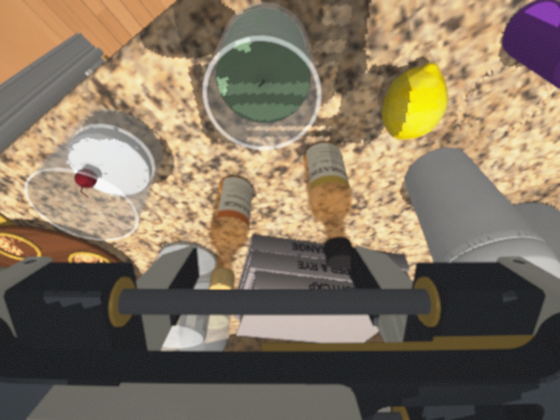

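Run:
```python
from h import *
im=cv2.imread("pics/w1.png")
a=cv2.resize(im[130:220,290:370],None,fx=5,fy=5,interpolation=cv2.INTER_CUBIC)
b=cv2.resize(im[165:255,195:275],None,fx=5,fy=5,interpolation=cv2.INTER_CUBIC)
cv2.imwrite("pics/w1c.png",np.hstack([b,a]))
```

```text
(no output)
```

View pics/w1c.png

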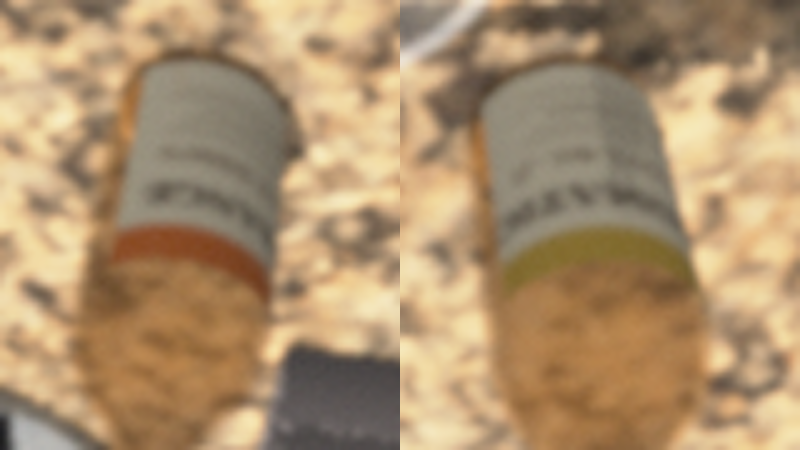

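```bash
cat >> h.py <<'E'
def plan(pos,yaw,tilt=0.0):
    """numbers (totals) for shift first in present axes, then turn"""
    o=get_obs();Rt=R.from_euler("xyz",o["tcp_rot"]); d=np.array(pos)-o["tool_pos"]
    T=R.from_euler("z",yaw)*R.from_euler("x",np.pi)*R.from_euler("y",-tilt)
    v=(Rt.inv()*T).as_rotvec(); s=Rt.inv().apply(d)
    print("shift",(s/800).round(4),"rows>=",(np.linalg.norm(s)/41.7).round(1),"turn",(v/1.5).round(4),"rows>=",(np.linalg.norm(v)/.125).round(1))
def cyl(c,p,xy,r=21.4):
    o,d=ray(c,p); a=d[:2]@d[:2]; e=o[:2]-xy; b=e@d[:2]; q=b*b-a*(e@e-r*r); q=max(q,0)
    X=o+d*(-b-np.sqrt(q))/a; return X.round(1),np.degrees(np.arctan2(X[1]-xy[1],X[0]-xy[0])).round(1)
E
python3 -m inch '[0,0,0,-0.0133,0.0338,-0.0208,-1, 0,0,0,-0.0133,0.0338,-0.0208,-1, 0,0,0,-0.0133,0.0338,-0.0208,-1, 0,0,0,-0.0133,0.0338,-0.0208,-1]'
python3 - <<'E'
from h import *
import pickle
B=np.array((418.5,408.5));C=np.array((438.,297.))
plan((386,477,260),np.radians(115),np.radians(30))
E
python3 -m inch '[0.041,0,0.071,0,0,0,-1, 0.041,0,0.071,0,0,0,-1, 0.041,0,0.071,0,0,0,-1, 0.041,0,0.071,0,0,0,-1, 0.041,0,0.071,0,0,0,-1, 0.041,0,0.071,0,0,0,-1, 0.041,0,0.071,0,0,0,-1, 0,0,0,0,0,0,-1, 0,0,0,0,0,0,-1]'
python3 - <<'E'
from h import *
w=capture("wrist"); cv2.imwrite("pics/w2.png",w["image"][:,:,::-1])
for X in [(418.5,408.5,0),(418.5,408.5,142),(438,297,0),(438,297,142)]: print(proj(w,X).round(1))
plan((406,366,260),np.radians(115),np.radians(30))
E
```

```text
time: 1.95
tool_pos: [388.8, 477.7, 262.3]
tcp_rot: [3.14, 0.522, 2.863]
contact_force: [1.0, 0.5, -0.2]
grip_width: 91.9
finger_force: 0.0
shift [ 0.0042 -0.0018  0.0009] rows>= 0.1 turn [ 0.2855 -0.0016  0.4943] rows>= 6.8
time: 2.7
tool_pos: [389.0, 476.6, 260.1]
tcp_rot: [-3.14, 0.522, 2.006]
contact_force: [0.0, -0.4, -0.1]
grip_width: 91.7
finger_force: 0.0
[273.3 133.3]
[272.8 209. ]
[255.7 191.5]
[250.9 265.9]
shift [-0.1163 -0.0384  0.0677] rows>= 2.7 turn [-0.0009 -0.0007 -0.0005] rows>= 0.0
```

```bash
python3 -m inch '[0,0,0,-0.0291,-0.0096,0.0169,-1, 0,0,0,-0.0291,-0.0096,0.0169,-1, 0,0,0,-0.0291,-0.0096,0.0169,-1, 0,0,0,-0.0291,-0.0096,0.0169,-1, 0,0,0,0,0,0,-1]'
python3 - <<'E'
from h import *
import pickle
w=capture("wrist"); cv2.imwrite("pics/w3.png",w["image"][:,:,::-1])
a=cv2.imread("pics/w2.png")[115:205,230:310]
for X in [(418.5,408.5,0),(418.5,408.5,142),(438,297,0),(438,297,142)]: print(proj(w,X).round(1))
x,y=proj(w,(438,297,36)).astype(int); x0,y0=x-40,y-45; print(x0,y0)
b=w["image"][y0:y0+90,x0:x0+80,::-1]
cv2.imwrite("pics/w23.png",cv2.resize(np.hstack([b,a]),None,fx=5,fy=5,interpolation=cv2.INTER_CUBIC))
pickle.dump({k:w[k] for k in w},open("w3.pkl","wb"))
E
```

```text
time: 3.17
tool_pos: [404.6, 362.0, 261.6]
tcp_rot: [-3.141, 0.525, 2.004]
contact_force: [0.7, -0.2, -0.8]
grip_width: 92.0
finger_force: 0.0
[303.8  44.2]
[316.9 107.8]
[276.8 131.4]
[277.5 206.8]
236 101
```

View pics/w23.png

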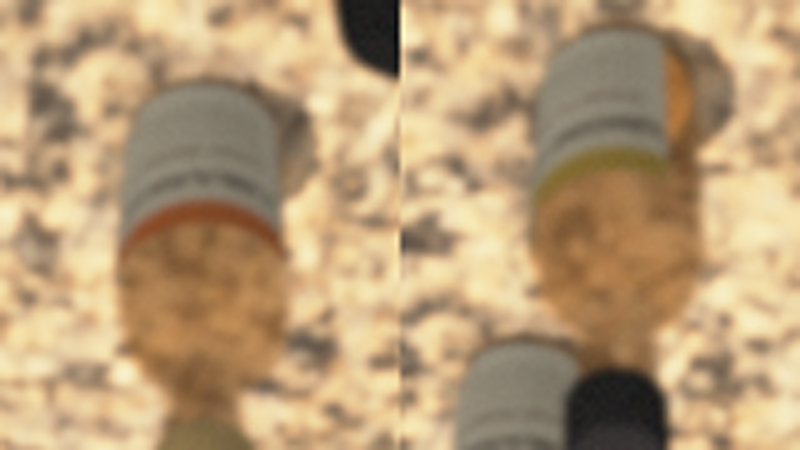

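Run:
```python
from h import *
plan((418.7,408.5,180),np.radians(157.5),0)
```

```text
shift [0.0882 0.0391 0.067 ] rows>= 2.3 turn [-0.1293  0.3326 -0.4852] rows>= 7.2
```

```bash
python3 -m inch '[-0.0162,0.0416,-0.0607,0,0,0,-1, -0.0162,0.0416,-0.0607,0,0,0,-1, -0.0162,0.0416,-0.0607,0,0,0,-1, -0.0162,0.0416,-0.0607,0,0,0,-1, -0.0162,0.0416,-0.0607,0,0,0,-1, -0.0162,0.0416,-0.0607,0,0,0,-1, -0.0162,0.0416,-0.0607,0,0,0,-1, -0.0162,0.0416,-0.0607,0,0,0,-1, 0,0,0,0,0,0,-1, 0,0,0,0,0,0,-1]'
python3 - <<'E'
from h import *
plan((418.7,408.5,180),np.radians(157.5),0)
E
```

```text
time: 4.05
tool_pos: [405.2, 366.3, 260.8]
tcp_rot: [3.141, 0.002, 2.746]
contact_force: [-0.3, 0.4, 0.2]
grip_width: 91.8
finger_force: 0.0
shift [0.0051 0.0552 0.101 ] rows>= 2.2 turn [ 0.0001  0.0016 -0.002 ] rows>= 0.0
```

```bash
python3 -m inch '[0,0,0,0.0017,0.0184,0.0337,-1, 0,0,0,0.0017,0.0184,0.0337,-1, 0,0,0,0.0017,0.0184,0.0337,-1, 0,0,0,0,0,0,-1, 0,0,0,0,0,0,-1]'
python3 - <<'E'
from h import *
plan((418.7,408.5,94),np.radians(157.5),0)
w=capture("wrist"); cv2.imwrite("pics/w4.png",w["image"][:,:,::-1])
for z in (0,36,72,100,142): print(proj(w,(418.7,408.5,z)).round(1))
E
```

```text
time: 4.47
tool_pos: [416.7, 409.1, 178.2]
tcp_rot: [-3.138, 0.0, 2.75]
contact_force: [0.0, 0.3, 0.3]
grip_width: 91.7
finger_force: 0.0
shift [-0.0026  0.0007  0.1052] rows>= 2.0 turn [-0.0026  0.0001  0.0004] rows>= 0.0
[274.7 196.9]
[274.6 205.6]
[274.5 216.5]
[274.3 227.2]
[274.1 248.5]
```

View pics/w4.png

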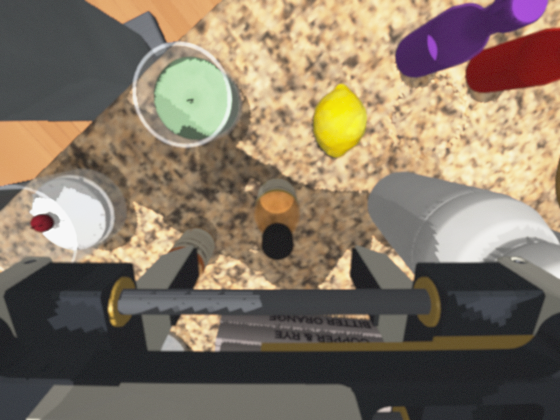

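```bash
python3 -m inch '[0,0,0,0,0.0015,0.035,-1, 0,0,0,0,0.0015,0.035,-1, 0,0,0,0,0.001,0.035,-1, 0,0,0,0,0,0,-1, 0,0,0,0,0,0,0.3, 0,0,0,0,0,0,0.7, 0,0,0,0,0,0,1, 0,0,0,0,0,0,1, 0,0,0,0,0,0,1, 0,0,0,0,0,0,1]'
python3 -m inch '[0,0,0,0,0,0,1, 0,0,0,0,0,0,1, 0,0,0,0,0,0,1, 0,0,0,0,0,0,1]'
```

```text
time: 5.35
tool_pos: [419.6, 411.6, 96.5]
tcp_rot: [3.141, 0.002, 2.748]
contact_force: [0.1, -0.2, -0.5]
grip_width: 56.2
finger_force: 0.0
time: 5.68
tool_pos: [419.3, 411.4, 95.5]
tcp_rot: [-3.141, 0.001, 2.749]
contact_force: [0.2, -1.0, -0.4]
grip_width: 29.7
finger_force: 0.0
```

```bash
python3 -m inch '[0,0,0,0,0,0,1, 0,0,0,0,0,0,1, 0,0,0,0,0,0,1, 0,0,0,0,0,0,1, 0,0,0,0,0,-0.005,1, 0,0,0,0,0,-0.015,1, 0,0,0,0,0,-0.025,1, 0,0,0,0,0,-0.035,1, 0,0,0,0,0,-0.035,1, 0,0,0,0,0,-0.035,1]'
python3 -m inch '[0,0,0,0,0,-0.035,1, 0,0,0,0,0,-0.025,1, 0,0,0,0,0,-0.015,1, 0,0,0,0,0,0,1, 0,0,0,0,0,0,1]'
python3 - <<'E'
from h import *
plan((440.5,-50.4,275),np.radians(174.5),0)
E
```

```text
time: 6.52
tool_pos: [418.9, 411.2, 216.7]
tcp_rot: [-3.14, 0.0, 2.749]
contact_force: [-0.2, 0.2, -3.0]
grip_width: 17.0
finger_force: 30.0
time: 6.93
tool_pos: [419.1, 411.5, 275.6]
tcp_rot: [3.141, 0.001, 2.749]
contact_force: [0.0, 0.6, -3.3]
grip_width: 17.1
finger_force: 30.0
shift [-0.2458 -0.5231  0.001 ] rows>= 11.1 turn [-0.      0.0007 -0.198 ] rows>= 2.4
```

```bash
python3 -m inch '[0,0,0,-0.0049,-0.0105,0,1, 0,0,0,-0.0098,-0.0209,0,1, 0,0,0,-0.0147,-0.0314,0,1, 0,0,0,-0.0172,-0.0366,0,1, 0,0,0,-0.0172,-0.0366,0,1, 0,0,0,-0.0172,-0.0366,0,1, 0,0,0,-0.0172,-0.0366,0,1, 0,0,0,-0.0172,-0.0366,0,1, 0,0,0,-0.0172,-0.0366,0,1, 0,0,0,-0.0172,-0.0366,0,1]'
python3 -m inch '[0,0,0,-0.0172,-0.0366,0,1, 0,0,0,-0.0172,-0.0366,0,1, 0,0,0,-0.0172,-0.0366,0,1, 0,0,0,-0.0147,-0.0314,0,1, 0,0,0,-0.0123,-0.0262,0,1, 0,0,0,-0.0098,-0.0209,0,1, 0,0,0,-0.0049,-0.0105,0,1, 0,0,0,-0.0025,-0.0052,0,1]'
python3 -m inch '[0,0,-0.02,0,0,0,1, 0,0,-0.04,0,0,0,1, 0,0,-0.04,0,0,0,1, 0,0,-0.04,0,0,0,1, 0,0,-0.04,0,0,0,1, 0,0,-0.018,0,0,0,1, 0,0,0,0,0,0,1, 0,0,0,0,0,0,1]'
python3 - <<'E'
from h import *
plan((440.5,-50.4,118),np.radians(174.5),0)
w=capture("wrist"); 
t=capture("top"); 
print(w["pose"].round(2).tolist())
p=np.hstack([w["image"],t["image"][100:300,300:500].repeat(2,0).repeat(2,1)[:400]][:1]); cv2.imwrite("pics/w5.png",w["image"][:,:,::-1]); cv2.imwrite("pics/t5.png",t["image"][:,:,::-1])
for z in (24,): 
  print([proj(w,(440.5+28*np.cos(a),-50.4+28*np.sin(a),z)).round(0).tolist() for a in np.arange(0,6.3,1.57)])
E
```

```text
time: 7.77
tool_pos: [430.9, 127.8, 274.3]
tcp_rot: [-3.14, -0.002, 2.749]
contact_force: [-0.0, -0.2, -2.7]
grip_width: 17.1
finger_force: 30.0
time: 8.43
tool_pos: [439.7, -51.4, 274.9]
tcp_rot: [-3.141, -0.001, 2.747]
contact_force: [0.2, 0.0, -1.7]
grip_width: 17.2
finger_force: 30.0
time: 9.1
tool_pos: [440.1, -49.5, 275.5]
tcp_rot: [-3.141, -0.0, 3.045]
contact_force: [-0.2, 0.8, -1.9]
grip_width: 16.9
finger_force: 30.0
shift [-0.0007 -0.001   0.1968] rows>= 3.8 turn [-0.0001 -0.0002 -0.0001] rows>= 0.0
[[0.1, -0.95, -0.3, 358.71], [1.0, 0.09, 0.03, -40.75], [-0.0, -0.3, 0.95, 422.72], [0.0, 0.0, 0.0, 1.0]]
[[275.0, 202.0], [293.0, 181.0], [271.0, 163.0], [253.0, 184.0], [275.0, 202.0]]
```

View pics/w5.png

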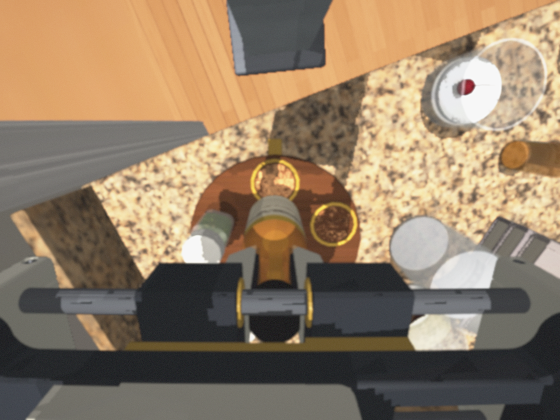

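```bash
python3 -m inch '[0,0,0,0,0,0.01,1, 0,0,0,0,0,0.025,1, 0,0,0,0,0,0.04,1, 0,0,0,0,0,0.04,1, 0,0,0,0,0,0.035,1, 0,0,0,0,0,0.02,1, 0,0,0,0,0,0.013,1, 0,0,0,0,0,0.006,1, 0,0,0,0,0,0,1, 0,0,0,0,0,0,1]'
python3 - <<'E'
from h import *
w=capture("wrist"); im=w["image"][:,:,::-1]
cv2.imwrite("pics/w6.png",cv2.resize(im[120:270,180:380],(800,600),interpolation=cv2.INTER_CUBIC))
print([proj(w,(440.5,-50.4,20)).round(1)])
o=get_obs();print(o["tool_pos"].round(1))
E
```

```text
time: 10.03
tool_pos: [440.7, -50.4, 124.8]
tcp_rot: [-3.141, 0.001, 3.045]
contact_force: [0.1, -0.7, -2.1]
grip_width: 16.5
finger_force: 30.0
[array([273.5, 214.4])]
[441.  -50.5 125.3]
```

View pics/w6.png

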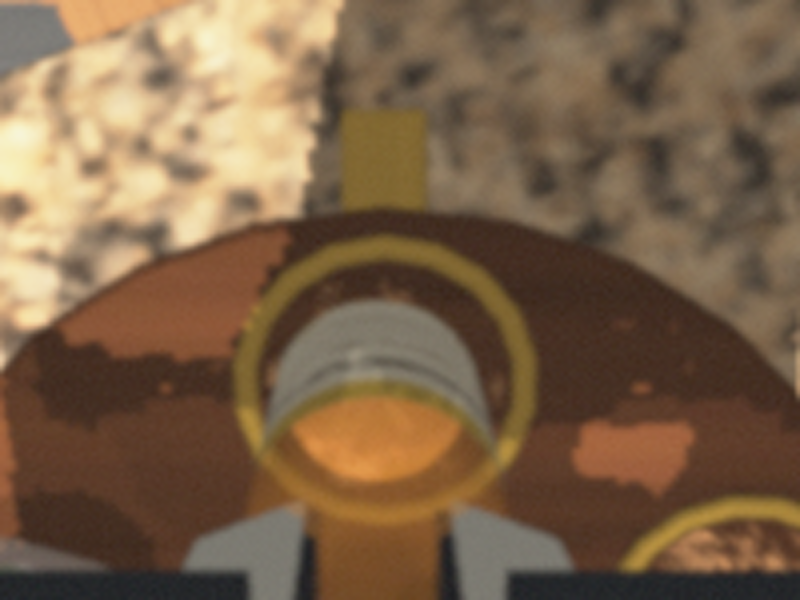

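```bash
python3 -m inch '[0,0,0,0,0.001,0.004,1, 0,0,0,0,0,0.003,1, 0,0,0,0,0,0.0025,1, 0,0,0,0,0,0,1, 0,0,0,0,0,0,1]'
```

```text
time: 10.5
tool_pos: [440.6, -49.5, 117.1]
tcp_rot: [-3.141, 0.001, 3.046]
contact_force: [-0.3, 0.2, -1.4]
grip_width: 17.2
finger_force: 30.0
```

```bash
python3 -m inch '[0,0,0,0,0,0.001,1, 0,0,0,0,0,0.001,1, 0,0,0,0,0,0,1, 0,0,0,0,0,0,1]'
```

```text
time: 10.83
tool_pos: [440.6, -49.6, 115.5]
tcp_rot: [-3.141, 0.001, 3.045]
contact_force: [-0.2, -0.2, -2.7]
grip_width: 16.9
finger_force: 30.0
```

```bash
python3 -m inch '[0,0,0,0,0,0.0012,1, 0,0,0,0,0,0,1, 0,0,0,0,0,0,1]'; python3 -m inch '[0,0,0,0,0,0.0012,1, 0,0,0,0,0,0,1, 0,0,0,0,0,0,1]'
```

```text
time: 11.08
tool_pos: [440.9, -49.7, 115.3]
tcp_rot: [-3.141, 0.002, 3.046]
contact_force: [-2.0, -0.6, 6.9]
grip_width: 17.0
finger_force: 30.0
time: 11.33
tool_pos: [441.1, -49.8, 115.2]
tcp_rot: [-3.14, 0.003, 3.046]
contact_force: [-4.0, -0.1, 15.5]
grip_width: 17.2
finger_force: 30.0
```

```bash
python3 -m inch '[0,0,0,0,0,-0.0018,1, 0,0,0,0,0,0,1, 0,0,0,0,0,0,0.6, 0,0,0,0,0,0,0.4, 0,0,0,0,0,0,0.2, 0,0,0,0,0,0,0, 0,0,0,0,0,0,0, 0,0,0,0,0,0,0]'; python3 -m inch '[0,0,0,0,0,-0.01,0, 0,0,0,0,0,-0.02,0, 0,0,0,0,0,-0.03,0, 0,0,0,0,0,-0.03,0, 0,0,0,0,0,-0.02,0, 0,0,0,0,0,-0.01,0, 0,0,0,0,0,0,0, 0,0,0,0,0,0,0]'
python3 - <<'E'
from h import *
w=capture("wrist");t=capture("top");s=capture("scene")
import pickle; pickle.dump((w,t,s),open("a.pkl","wb"))
# bar: brass in top view near handle
def brass(c,p,r):
    h=cv2.cvtColor(c["image"],cv2.COLOR_RGB2HSV).astype(int)
    m=(h[...,0]>=18)&(h[...,0]<=30)&(h[...,1]>140)&(h[...,2]>90); y,x=np.nonzero(m); k=np.hypot(x-p[0],y-p[1])<r; return np.c_[x,y][k]
for n,c,p in(("t",t,proj(t,(530,-59,150))),("s",s,proj(s,(530,-59,145))),("w",w,proj(w,(530,-59,151)))):
    b=brass(c,p,25); print(n,np.round(p,1),len(b)); 
    if len(b)>5: print(b.min(0),b.max(0),cv2.minAreaRect(b.astype(np.float32)))
h=cv2.cvtColor(w["image"],cv2.COLOR_RGB2HSV).astype(int)
p=proj(t,(530,-59,150)).astype(int)
hh=cv2.cvtColor(t["image"],cv2.COLOR_RGB2HSV).astype(int)
for y in range(p[1]-10,p[1]+14): print(y,' '.join('%3d'%v if 18<=a<=32 and sat>130 else '  .' for a,sat,v in hh[y,p[0]-10:p[0]+12]))
E
```

```text
time: 12.0
tool_pos: [440.6, -49.6, 115.0]
tcp_rot: [-3.141, 0.001, 3.046]
contact_force: [-0.4, 0.2, 0.1]
grip_width: 44.7
finger_force: 0.0
time: 12.67
tool_pos: [440.4, -49.4, 210.8]
tcp_rot: [-3.141, 0.001, 3.046]
contact_force: [-0.3, 0.2, 0.1]
grip_width: 46.0
finger_force: 0.0
t [393.6 188.2] 85
[382 179] [397 193] ((391.48382568359375, 188.89730834960938), (10.513568878173828, 17.792194366455078), 36.02737045288086)
s [320.2 157.2] 168
[313 154] [324 182] ((318.67730712890625, 168.0670928955078), (10.311755180358887, 27.89769172668457), 2.2906100749969482)
w [272.5 330.1] 620
[253 316] [292 350] ((271.9185485839844, 332.7895812988281), (33.81882095336914, 38.95586395263672), 87.27368927001953)
178   .   .   .   .   .   .   .   .   .   .   .   .   .   .   .   .   .   .   .   .   .   .
179   .   .   .   .   .   .   .   .   .   . 111   .   .   .   .   .   .   .   .   .   .   .
180   .   .   .   .   .   .   .   .   . 144 163 166   .   .   .   .   .   .   .   .   .   .
181   .   .   .   .   .   .   .   . 129 169 193 198 192   .   .   .   .   .   .   .   .   .
182   .   .   .   .  
[... 1118 characters left out ...]
   .   .   .  93   .   .   .   .   .   .   .   .   .   .
195   .   .   .   .   .   .   .   .   .   .   .   .   .   .   .   .   .   .   .   .   .   .
196   .   .   .   .   .   .   .   .   .   .   .   .   .   .   .   .   .   .   .   .   .   .
197   .   .   .   .   .   .   .   .   .   .   .   .   .   .   .   .   .   .   .   .   .   .
198   .   .   .   .   .   .   .   .   .   .   .   .   .   .   .   .   .   .   .   .   .   .
199   .   .   .   .   .   .   .   .   .   .   .   .   .   .   .   .   .   .   .   .   .   .
200   .   .   .   .   .   .   .   .   .   .   .   .   .   .   .   .   .   .   .   .   .   .
201   .   .   .   .   .   .   .   .   .   .   .   .   .   .   .   .   .   .   .   .   .   .
```

Run:
```python
from h import *
import pickle
w,t,s=pickle.load(open("a.pkl","rb"))
hh=cv2.cvtColor(cv2.imread("pics/top0.png"),cv2.COLOR_BGR2HSV).astype(int)
for y in range(175,196): print(y,' '.join('%3d'%v if 18<=a<=32 and sat>130 else '  .' for a,sat,v in hh[y,383:405]))
for phi in (164.5,174.5,184.5):
    a=np.radians(phi); u=np.array([np.cos(a),np.sin(a),0])*23; v=np.array([-np.sin(a),np.cos(a),0])*7
    print(phi,[proj(t,np.array([530,-59,151])+i*u+j*v).round(1).tolist() for i,j in((1,1),(1,-1),(-1,-1),(-1,1))])
# black bottle label check in wrist: label grey mask columns per row
x0,y0=proj(w,(440.6,-49.6,40)).astype(int)
h=cv2.cvtColor(w["image"],cv2.COLOR_RGB2HSV).astype(int)
print(x0,y0)
for y in range(y0-20,y0+24,3): print(y,' '.join('%3d/%3d'%(a,b) for a,b in h[y,x0-26:x0+30:3,:2]))
```

```text
175   .   .   .   .   .   .   .   .   .   .   .   .   .   .   .   .   .   .   .   .   .   .
176   .   .   .   .   .   .   .   .   .   .   .   .   .   .   .   .   .   .   .   .   .   .
177   .   .   .   .   .   .   .   .   .   .   .   .   .   .   .   .   .   .   .   .   .   .
178   .   .   .   .   .   .   .   .   .   .   .   .   .   .   .   .   .   .   .   .   .   .
179   .   .   .   .   .   .   .   .   .   . 107   .   .   .   .   .   .   .   .   .   .   .
180   .   .   .   .   .   .   .   .   . 140 159 160   .   .   .   .   .   .   .   .   .   .
181   .   .   .   .   .   .   .   . 127 166 189 192 185   .   .   .   .   .   .   .   .   .
182   .   .   .   .   .   .   .  95 131 174 197 202 195 171   .   .   .   .   .   .   .   .
183   .   .   .   .   .   .   .  93 132 177 199 203 197 171   .   .   .   .   .   .   .   .
184   .   .   .   .   .   .   .  94 136 181 201 204 194 166   .   .   .   .   .   .   .   .
185   .   .   .   .   .   .   .  93 138 183 204 204 191 158   .   .   .   .   .   .   .   .
186   .   .   .   .   .   .   .  94 140 186 206 205 189 154   .   .   .   .   .   .   . 
[... 2692 characters left out ...]
/170  15/171  15/167  15/168  14/162  14/162  15/164  16/167  20/164  17/159
209  10/130  14/145  18/174  16/174  14/161  14/166  14/167  15/161  15/167  15/169  15/166  15/164  14/162  14/162  15/166  14/170  18/169  19/158  11/143
212  10/143  11/145  15/170  17/177  16/177  15/173  14/167  14/157  14/161  14/158  15/159  14/159  15/163  15/171  15/174  17/168  17/168  11/144  12/146
215  10/138  10/135  13/156  15/169  17/176  16/174  16/161  14/165  14/159  14/156  14/152  15/162  15/171  16/169  17/174  16/171  14/157  11/145  10/135
218  11/140  10/136  13/145  14/166  14/171  15/170  17/164  15/ 89  23/ 29  98/ 33 140/ 27  19/ 57  16/156  18/174  15/177  14/169  11/148  11/136  10/148
```

```bash
python3 -m inch '[0,0,0,-0.015,0,0,0, 0,0,0,-0.03,0,0,0, 0,0,0,-0.03,-0.0005,0,0, 0,0,0,-0.0246,-0.0005,0,0, 0,0,0,-0.013,0,0,0, 0,0,0,0,0,0.02,0, 0,0,0,0,0,0.03,0, 0,0,0,0,0,0.03,0, 0,0,0,0,0,0.022,0, 0,0,0,0,0,0,0]'
python3 -m inch '[0,0,0,0,0,0,0.4, 0,0,0,0,0,0,0.6, 0,0,0,0,0,0,0.8, 0,0,0,0,0,0,1, 0,0,0,0,0,0,1, 0,0,0,0,0,0,1]'
```

```text
time: 13.65
tool_pos: [527.4, -58.3, 124.9]
tcp_rot: [3.141, -0.008, 3.045]
contact_force: [-0.9, 0.3, -0.4]
grip_width: 45.9
finger_force: 0.0
time: 14.15
tool_pos: [530.9, -56.8, 130.4]
tcp_rot: [3.138, 0.003, 3.045]
contact_force: [1.9, 12.3, 2.9]
grip_width: 14.1
finger_force: 30.0
```

```bash
python3 -m inch '[0,0,0,0,0.001,0,1, 0,0,0,0,0.0008,0,1, 0,0,0,0,0,0,1, 0,0,0,0,0,0,1]'
python3 -m inch '[0,0,-0.003,0,0,0,1, 0,0,-0.006,0,0,0,1, 0,0,-0.01,0,0,0,1, 0,0,-0.015,0,0,0,1, 0,0,-0.02,0,0,0,1, 0,0,-0.025,0,0,0,1, 0,0,-0.025,0,0,0,1, 0,0,-0.025,0,0,0,1, 0,0,-0.025,0,0,0,1, 0,0,-0.025,0,0,0,1]'
```

```text
time: 14.48
tool_pos: [530.9, -56.8, 130.4]
tcp_rot: [3.141, 0.003, 3.046]
contact_force: [0.7, 6.0, 5.1]
grip_width: 13.6
finger_force: 30.0
time: 15.32
tool_pos: [530.9, -57.0, 130.4]
tcp_rot: [-3.141, 0.003, -2.968]
contact_force: [0.9, 5.0, 5.9]
grip_width: 14.4
finger_force: 30.0
```

```bash
python3 -m inch '[0,0,-0.03,0,0,0,1, 0,0,-0.03,0,0,0,1, 0,0,-0.03,0,0,0,1, 0,0,-0.03,0,0,0,1, 0,0,-0.03,0,0,0,1, 0,0,-0.03,0,0,0,1, 0,0,-0.03,0,0,0,1, 0,0,-0.03,0,0,0,1, 0,0,-0.03,0,0,0,1, 0,0,-0.03,0,0,0,1]'
python3 -m inch '[0,0,-0.03,0,0,0,1, 0,0,-0.03,0,0,0,1, 0,0,-0.03,0,0,0,1, 0,0,-0.03,0,0,0,1, 0,0,-0.03,0,0,0,1, 0,0,-0.03,0,0,0,1, 0,0,-0.03,0,0,0,1, 0,0,-0.03,0,0,0,1]'
python3 -m inch '[0,0,-0.028,0,0,0,1, 0,0,-0.025,0,0,0,1, 0,0,-0.02,0,0,0,1, 0,0,-0.016,0,0,0,1, 0,0,-0.012,0,0,0,1, 0,0,-0.009,0,0,0,1, 0,0,-0.006,0,0,0,1, 0,0,-0.0028,0,0,0,1, 0,0,0,0,0,0,1, 0,0,0,0,0,0,1]'
python3 - <<'E'
from h import *
print(get_obs()["joint_positions"].round(3),get_obs()["moment"].round(3))
t=capture("top")
hsv=cv2.cvtColor(t["image"],cv2.COLOR_RGB2HSV).astype(int)
m=((hsv[...,0]>=20)&(hsv[...,0]<=30)&(hsv[...,1]>140)&(hsv[...,2]>80)); y,x=np.nonzero(m);k=np.hypot(x-380.4,y-228.6)<14
e=cv2.fitEllipse(np.c_[x,y][k].astype(np.float32)); print(k.sum(),e,onz(t,e[0],24))
E
```

```text
time: 16.15
tool_pos: [531.1, -57.5, 130.4]
tcp_rot: [-3.14, 0.002, -2.517]
contact_force: [1.5, 3.8, 6.0]
grip_width: 13.9
finger_force: 30.0
time: 16.82
tool_pos: [531.3, -57.7, 130.4]
tcp_rot: [-3.138, 0.001, -2.157]
contact_force: [2.8, 2.3, 5.2]
grip_width: 13.9
finger_force: 30.0
time: 17.65
tool_pos: [531.5, -57.7, 130.4]
tcp_rot: [-3.138, 0.001, -1.981]
contact_force: [3.8, 1.9, 5.6]
grip_width: 13.7
finger_force: 30.0
[-0.252  0.467  1.651 -0.     1.019 -2.983] [ 0.804 -0.034 -0.072]
43 ((380.0215148925781, 228.45755004882812), (21.278488159179688, 22.81757354736328), 90.27413940429688) [440.91623231 -49.20956804  24.        ]
```

```bash
python3 -m inch '[0,0,0,0,0,0,0.6, 0,0,0,0,0,0,0.4, 0,0,0,0,0,0,0.2, 0,0,0,0,0,0,0, 0,0,0,0,0,0,0, 0,0,0,0,0,-0.01,0, 0,0,0,0,0,-0.03,0, 0,0,0,0,0,-0.04,0, 0,0,0,0,0,-0.04,0, 0,0,0,0,0,-0.02,0]'
python3 -m inch '[0,0,0.07,0,0,0,0, 0,0,0.081,0,0,0,0, 0,0,0.081,0,0,0,0, 0,0,0.081,0,0,0,0, 0,0,0.081,0,0,0,0, 0,0,0.081,0,0,0,0, 0,0,0.081,0,0,0,0, 0,0,0.081,0,0,0,0, 0,0,0.081,0,0,0,0, 0,0,0.081,0,0,0,0]'
python3 -m inch '[0,0,0.081,0,0,0,0, 0,0,0.081,0,0,0,0, 0,0,0.081,0,0,0,0, 0,0,0.081,0,0,0,0, 0,0,0.081,0,0,0,0, 0,0,0.081,0,0,0,0, 0,0,0.081,0,0,0,0, 0,0,0.081,0,0,0,0, 0,0,0,0,0,0,0]'
python3 - <<'E'
from h import *
plan((405,40,240),np.radians(121),0)
a,b=np.radians(121),0
d=np.array([438-405,297-40]); print("then",(d@[np.cos(a),np.sin(a)]/800).round(4),(d@[np.sin(a),-np.cos(a)]/800).round(4))
t=capture("top");hsv=cv2.cvtColor(t["image"],cv2.COLOR_RGB2HSV).astype(int)
m=((hsv[...,0]>=20)&(hsv[...,0]<=30)&(hsv[...,1]>140)&(hsv[...,2]>80)); y,x=np.nonzero(m);k=np.hypot(x-380.4,y-228.6)<14
e=cv2.fitEllipse(np.c_[x,y][k].astype(np.float32)); print(k.sum(),e,onz(t,e[0],24))
E
```

```text
time: 18.53
tool_pos: [531.4, -57.8, 245.9]
tcp_rot: [-3.135, 0.0, -1.981]
contact_force: [0.6, -0.5, 0.1]
grip_width: 45.6
finger_force: 0.0
time: 19.37
tool_pos: [530.2, -57.5, 242.1]
tcp_rot: [-3.141, 0.001, 3.098]
contact_force: [0.4, 0.4, 0.2]
grip_width: 45.9
finger_force: 0.0
time: 20.12
tool_pos: [530.2, -57.5, 242.0]
tcp_rot: [3.141, 0.001, 2.127]
contact_force: [-0.7, -0.4, -1.0]
grip_width: 45.8
finger_force: 0.0
shift [ 0.1862 -0.0685  0.0023] rows>= 3.8 turn [0.0002 0.0008 0.0104] rows>= 0.1
then 0.2541 0.2008
78 ((380.4471740722656, 228.96592712402344), (21.303691864013672, 23.25341796875), 15.045023918151855) [439.44734932 -50.42449373  24.        ]
```

```bash
python3 -m inch '[0,0,0,0.0372,-0.0137,0,-0.3, 0,0,0,0.0372,-0.0137,0,-0.3, 0,0,0,0.0372,-0.0137,0,-0.3, 0,0,0,0.0372,-0.0137,0,-0.3, 0,0,0.0104,0.0372,-0.0137,0,-0.3]'
python3 -m inch '[0,0,0,0.0318,0.0251,0,-0.3, 0,0,0,0.0318,0.0251,0,-0.3, 0,0,0,0.0318,0.0251,0,-0.3, 0,0,0,0.0318,0.0251,0,-0.3, 0,0,0,0.0318,0.0251,0,-0.3, 0,0,0,0.0318,0.0251,0,-0.3, 0,0,0,0.0318,0.0251,0.03,-0.3, 0,0,0,0.0318,0.0251,0.03,-0.3, 0,0,0,0,0,0,-0.3, 0,0,0,0,0,0,-0.3]'
python3 - <<'E'
from h import *
plan((438,297,94),np.radians(121),0)
w=capture("wrist"); hsv=cv2.cvtColor(w["image"],cv2.COLOR_RGB2HSV).astype(int)
for z in (0,36,60,124,142): print(z,proj(w,(438,297,z)).round(1))
x0,y0=proj(w,(438,297,133)).astype(int)
m=((hsv[...,0]>=20)&(hsv[...,0]<=32)&(hsv[...,1]>70)&(hsv[...,2]>165)).astype(np.uint8)
x1,y1,s=x0-40,y0-40,80
n,l,st,ce=cv2.connectedComponentsWithStats(m[y1:y1+s,x1:x1+s])
for i in range(1,n):
    if st[i,4]>40: print(st[i]+[x1,y1,0,0,0],ce[i]+[x1,y1])
for y in range(y0-60,y0+20,3): print(y,' '.join('%3d/%3d/%3d'%tuple(v) for v in hsv[y,x0-28:x0+33:4]))
E
```

```text
time: 20.58
tool_pos: [403.4, 40.0, 241.5]
tcp_rot: [3.141, 0.001, 2.12]
contact_force: [0.1, 0.1, -0.6]
grip_width: 59.7
finger_force: 0.0
time: 21.42
tool_pos: [435.5, 297.5, 191.6]
tcp_rot: [-3.138, 0.001, 2.122]
contact_force: [-0.1, -1.2, 0.5]
grip_width: 60.0
finger_force: 0.0
shift [-0.0021  0.0027  0.122 ] rows>= 2.3 turn [-0.0023  0.0005  0.007 ] rows>= 0.1
0 [276.4 193.7]
36 [276.5 201.7]
60 [276.6 208.1]
124 [276.9 231.4]
142 [277.1 240.4]
[245 255  17  10  69] [252.27536232 259.69565217]
[297 258  19  17  94] [306.5212766  266.08510638]
[251 264  19  11  72] [261.43055556 270.97222222]
[275 267  10   8  41] [278.90243902 269.92682927]
175  17/ 72/103  17/ 84/121  15/ 87/108  16/ 94/114  15/ 86/104  18/ 59/ 99  23/ 49/124  22/ 46/127  19/ 49/125  18/ 57/116  14/ 72/103  16/ 76/110  16/ 80/ 96  14/ 98/104  16/ 89/106  16/ 81/107
178  17/ 66/ 73  15/ 93/124  16/ 88/104  16/ 83/104  16/ 74/113  23/ 45/124  21/ 48/123  20/ 48/123  21/ 47/124  22/ 44/127  18/ 62/115  16/ 87/111  15/ 77/ 99  16/ 96/ 98  17/ 81/116  17/ 74/111
181  18/ 59/ 74  16/ 87/114  14/ 78/ 82  16/ 78/101  
[... 4146 characters left out ...]
/128  19/112/130  20/114/130  19/112/130  18/ 95/105  17/ 76/ 84  17/ 75/102  16/ 89/121  16/ 90/150  16/ 80/156
247  17/ 83/154  17/ 92/155  16/ 83/117  15/ 93/123  16/ 95/156  16/ 91/118  18/102/130  19/109/129  19/110/134  17/ 91/143  16/ 86/124  13/ 51/ 70  15/ 56/ 64  12/ 74/ 76  17/ 83/150  16/ 95/164
250  17/ 82/171  17/ 85/173  15/ 88/125  16/ 83/108  16/ 89/114  15/ 83/101  17/ 85/129  16/ 93/165  16/ 95/167  16/ 90/168  14/ 88/133  15/ 76/117  16/ 66/ 81  18/ 70/ 73  16/ 82/137  16/ 94/160
253  17/ 83/213  15/ 92/206  15/ 82/147  15/ 77/129  14/ 84/ 82  15/ 99/119  16/ 88/133  16/ 93/161  17/ 78/157  16/ 86/148  16/ 95/148  16/ 92/111  14/ 86/ 89  15/ 97/108  16/ 90/142  16/ 79/135
```

```bash
python3 -m inch '[0,0,0.006,0,0.001,0.03,-0.3, 0,0,0,0,0.001,0.035,-0.3, 0,0,0,0,0.0007,0.035,-0.3, 0,0,0,0,0,0.02,-0.3, 0,0,0,0,0,0,0.2, 0,0,0,0,0,0,0.5, 0,0,0,0,0,0,0.8, 0,0,0,0,0,0,1, 0,0,0,0,0,0,1, 0,0,0,0,0,0,1]'
python3 -m inch '[0,0,0,0,0,0,1, 0,0,0,0,0,0,1, 0,0,0,0,0,0,1, 0,0,0,0,0,0,1]'
```

```text
time: 22.3
tool_pos: [438.9, 297.9, 98.3]
tcp_rot: [3.139, 0.001, 2.107]
contact_force: [-0.2, 0.1, -0.7]
grip_width: 24.6
finger_force: 0.0
time: 22.63
tool_pos: [438.6, 297.9, 97.7]
tcp_rot: [3.141, 0.001, 2.107]
contact_force: [-1.0, -0.3, 5.5]
grip_width: 17.1
finger_force: 30.0
```

```bash
python3 -m inch '[0,0,0,0,0,-0.005,1, 0,0,0,0,0,-0.015,1, 0,0,0,0,0,-0.025,1, 0,0,0,0,0,-0.035,1, 0,0,0,0,0,-0.035,1, 0,0,0,0,0,-0.035,1, 0,0,0,0,0,-0.035,1, 0,0,0,0,0,-0.025,1, 0,0,0,0,0,-0.015,1, 0,0,0,0,0,0,1]'
python3 - <<'E'
from h import *
plan((440.3,-49.8,278),np.radians(174.5),0)
E
```

```text
time: 23.47
tool_pos: [439.2, 298.3, 279.9]
tcp_rot: [3.136, 0.001, 2.107]
contact_force: [-0.3, 0.4, -1.2]
grip_width: 17.0
finger_force: 30.0
shift [-0.3748 -0.2212  0.0017] rows>= 8.3 turn [ 0.0028  0.0024 -0.6255] rows>= 7.5
```

```bash
python3 -m inch '[0,0,0,-0.0112,-0.0066,0,1, 0,0,0,-0.0225,-0.0133,0,1, 0,0,0,-0.0337,-0.0199,0,1, 0,0,0,-0.0337,-0.0199,0,1, 0,0,0,-0.0337,-0.0199,0,1, 0,0,0,-0.0337,-0.0199,0,1, 0,0,0,-0.0337,-0.0199,0,1, 0,0,0,-0.0337,-0.0199,0,1, 0,0,0,-0.0337,-0.0199,0,1, 0,0,0,-0.0337,-0.0199,0,1]'
python3 -m inch '[0,0,0,-0.0262,-0.0155,0,1, 0,0,0,-0.0225,-0.0133,0,1, 0,0,0,-0.015,-0.0088,0,1, 0,0,0,-0.0075,-0.0044,0,1, 0,0,0,0,0,0,1]'
python3 -m inch '[0,0,-0.03,0,0,0,1, 0,0,-0.06,0,0,0,1, 0,0,-0.075,0,0,0,1, 0,0,-0.075,0,0,0,1, 0,0,-0.075,0,0,0,1, 0,0,-0.075,0,0,0,1, 0,0,-0.075,0,0,0,1, 0,0,-0.075,0,0,0,1, 0,0,-0.055,0,0,0,1, 0,0,-0.03,0,0,0,1]'
python3 - <<'E'
from h import *
plan((440.3,-49.8,127),np.radians(174.5),0)
E
```

```text
time: 24.3
tool_pos: [437.6, 14.2, 275.7]
tcp_rot: [-3.139, -0.001, 2.107]
contact_force: [0.9, 0.4, -1.7]
grip_width: 17.2
finger_force: 30.0
time: 24.72
tool_pos: [438.5, -51.3, 276.1]
tcp_rot: [-3.14, -0.001, 2.105]
contact_force: [0.5, 0.8, -2.1]
grip_width: 17.1
finger_force: 30.0
time: 25.55
tool_pos: [438.9, -49.0, 276.7]
tcp_rot: [3.142, -0.001, 3.05]
contact_force: [-0.1, -0.1, -1.3]
grip_width: 16.7
finger_force: 30.0
shift [-0.002  -0.0009  0.1871] rows>= 3.6 turn [ 0.     -0.0006  0.0031] rows>= 0.0
```

```bash
python3 -m inch '[0,0,0,-0.001,-0.0005,0.01,1, 0,0,0,-0.001,-0.0005,0.025,1, 0,0,0,0,0,0.04,1, 0,0,0,0,0,0.04,1, 0,0,0,0,0,0.035,1, 0,0,0,0,0,0.02,1, 0,0,0,0,0,0.011,1, 0,0,0,0,0,0.005,1, 0,0,0,0,0,0,1, 0,0,0,0,0,0,1]'
python3 - <<'E'
from h import *
w=capture("wrist"); hsv=cv2.cvtColor(w["image"],cv2.COLOR_RGB2HSV).astype(int); o=get_obs()["tool_pos"]
H,S,V=hsv[...,0],hsv[...,1],hsv[...,2]
br=(H>=20)&(H<=30)&(S>140)&(V>80); y,x=np.nonzero(br)
c0=proj(w,(440.3,-49.8,24)); print("ring pred",c0,o.round(1))
k=(np.hypot(x-c0[0],y-c0[1])<45)&(np.hypot(x-c0[0],y-c0[1])>27); print("ring",k.sum(),cv2.fitEllipse(np.c_[x,y][k].astype(np.float32)),x[k].min(),x[k].max())
# tongue
k=(abs(x-c0[0])<15)&(y<c0[1]-42)&(y>c0[1]-70); print("tongue",x[k].min(),x[k].max(),x[k].mean())
ex=proj(w,(o[0],o[1],9+20)); print("foot pred",ex)
org=(H<=13)&(S>120)&(V>60); gry=(S<70)&(V>60)
for r in range(int(ex[1])-26,int(ex[1])+26,2):
    f=lambda m:(lambda q:(q.min()+240,q.max()+240,len(q)) if len(q) else None)(np.nonzero(m[r,240:312])[0])
    print(r,"grey",f(gry),"orange",f(org))
for r in (224,230,236,242): print(r,' '.join('%d/%d/%d'%tuple(v) for v in hsv[r,240:312:4]))
# bottle black on platter now, top view
t=capture("top");h=cv2.cvtColor(t["image"],cv2.COLOR_RGB2HSV).astype(int)
a=np.radians(174.5+72); p=(530.5+90*np.cos(a),-58+90*np.sin(a)); q=proj(t,(*p,152)); yy,xx=np.nonzero(h[...,2]<60); k=np.hypot(xx-q[0],yy-q[1])<7
print("black exp",np.round(p,1),"cap",k.sum(),onz(t,(xx[k].mean(),yy[k].mean()),152).round(1))
E
```

```text
time: 26.38
tool_pos: [441.5, -51.1, 129.2]
tcp_rot: [-3.141, 0.002, 3.044]
contact_force: [-0.6, 0.4, -0.6]
grip_width: 17.0
finger_force: 30.0
ring pred [274.90155148 212.9884792 ] [441.7 -51.2 129.5]
ring 594 ((276.8534851074219, 214.8733367919922), (68.76317596435547, 74.80513763427734), 7.749021530151367) 240 314
tongue 266 286 276.0167865707434
foot pred [273.50756038 216.28202433]
190 grey None orange (np.int64(240), np.int64(311), 34)
192 grey (np.int64(267), np.int64(279), 13) orange (np.int64(240), np.int64(311), 28)
194 grey (np.int64(262), np.int64(285), 24) orange (np.int64(240), np.int64(311), 21)
196 grey (np.int64(259), np.int64(288), 30) orange (np.int64(240), np.int64(301), 15)
198 grey (np.int64(257), np.int64(290), 34) orange (np.int64(240), np.int64(303), 12)
200 grey (np.int64(256), np.int64(293), 38) orange (np.int64(240), np.int64(304), 13)
202 grey (np.int64(254), np.int64(294), 41) orange (np.int64(240), np.int64(304), 9)
204 grey (np.int64(252), np.int64(295), 44) orange (np.int64(240), np.int64(306), 9)
206 grey (np.int64(251), np.int64(296), 46) orange (n
[... 1445 characters left out ...]
/140 15/169/122 14/169/133 14/174/209 14/181/207 15/180/204 14/178/202 15/179/199 15/176/206 15/182/198 14/171/195 15/172/129 14/166/120 13/163/108 18/146/138 20/162/167
236 11/142/86 14/159/109 15/175/121 17/176/154 15/171/142 14/170/132 15/179/135 14/175/160 14/178/178 14/173/178 15/174/154 14/174/136 14/178/130 14/164/131 15/170/129 17/171/142 17/164/134 13/147/87
242 10/140/84 14/163/116 15/176/123 14/174/129 15/171/142 16/169/164 17/179/160 17/183/149 15/180/143 15/176/139 14/175/141 16/179/144 16/181/149 17/180/160 16/172/148 14/168/126 13/160/115 11/140/91
black exp [ 494.6 -140.5] cap 0 [nan nan nan]<stdin>:18: RuntimeWarning: Mean of empty slice.
  ret = ret.dtype.type(ret / rcount)
```

```bash
python3 -m inch '[0,0,0,0,0.0015,0.003,1, 0,0,0,0,0.0015,0.004,1, 0,0,0,0,0,0.003,1, 0,0,0,0,0,0.002,1, 0,0,0,0,0,0,1, 0,0,0,0,0,0,1]'; python3 -m inch '[0,0,0,0,0,0.0015,1, 0,0,0,0,0,0,1, 0,0,0,0,0,0,1]'
```

```text
time: 26.98
tool_pos: [441.1, -48.7, 118.9]
tcp_rot: [-3.141, 0.0, 3.045]
contact_force: [0.1, 0.2, -1.0]
grip_width: 16.8
finger_force: 30.0
time: 27.23
tool_pos: [441.2, -48.8, 117.8]
tcp_rot: [-3.141, 0.001, 3.045]
contact_force: [0.1, -0.5, -1.3]
grip_width: 16.9
finger_force: 30.0
```

```bash
python3 -m inch '[0,0,0,0,0,0.0012,1, 0,0,0,0,0,0,1, 0,0,0,0,0,0,1]'; python3 -m inch '[0,0,0,0,0,0.001,1, 0,0,0,0,0,0,1, 0,0,0,0,0,0,1]'
```

```text
time: 27.48
tool_pos: [441.5, -48.9, 117.7]
tcp_rot: [-3.141, 0.002, 3.045]
contact_force: [-2.0, -0.1, 8.2]
grip_width: 17.4
finger_force: 30.0
time: 27.73
tool_pos: [441.7, -49.0, 117.6]
tcp_rot: [-3.14, 0.003, 3.045]
contact_force: [-3.6, 0.8, 14.0]
grip_width: 17.0
finger_force: 30.0
```

```bash
python3 -m inch '[0,0,0,0,0,-0.0018,1, 0,0,0,0,0,0,1, 0,0,0,0,0,0,0.6, 0,0,0,0,0,0,0.4, 0,0,0,0,0,0,0.2, 0,0,0,0,0,0,0, 0,0,0,0,0,0,0, 0,0,0,0,0,0,0]'; python3 -m inch '[0,0,0,0,0,-0.01,0, 0,0,0,0,0,-0.025,0, 0,0,0,0,0,-0.035,0, 0,0,0,0,0,-0.035,0, 0,0,0,0,0,-0.035,0, 0,0,0,0,0,-0.02,0, 0,0,0,0,0,0,0, 0,0,0,0,0,0,0]'
python3 - <<'E'
from h import *
plan((409,20,245),np.radians(115),np.radians(30))
t=capture("top");s=capture("scene")
h=cv2.cvtColor(t["image"],cv2.COLOR_RGB2HSV).astype(int);g=cv2.cvtColor(s["image"],cv2.COLOR_RGB2HSV).astype(int)
a=np.radians(174.5+72); p=(530.5+90*np.cos(a),-58+90*np.sin(a)); print("black exp",np.round(p,1))
for n,c,hh in(("t",t,h),("s",s,g)):
    q=proj(c,(*p,152)); yy,xx=np.nonzero(hh[...,2]<65); k=np.hypot(xx-q[0],yy-q[1])<9; print(n,q.round(1),k.sum(), onz(c,(xx[k].mean(),yy[k].mean()),152).round(1) if k.sum() else "")
E
```

```text
time: 28.4
tool_pos: [441.2, -48.7, 117.4]
tcp_rot: [-3.141, 0.001, 3.045]
contact_force: [-0.2, -0.7, 0.2]
grip_width: 44.4
finger_force: 0.0
time: 29.07
tool_pos: [441.4, -48.7, 246.4]
tcp_rot: [-3.141, 0.003, 3.045]
contact_force: [-0.0, 0.8, -0.9]
grip_width: 45.9
finger_force: 0.0
shift [0.0486 0.0816 0.0016] rows>= 1.8 turn [ 0.1813 -0.3147  0.6751] rows>= 9.2
black exp [ 494.6 -140.5]
t [424.9 201.7] 19 [ 497.9 -135.2  152. ]
s [341.2 147.2] 78 [ 502.6 -162.9  152. ]
```

```bash
python3 -m inch '[0,0,0,0.0162,0.0272,0,0, 0,0,0,0.0162,0.0272,0,0, 0,0,0,0.0162,0.0272,0,0]'
python3 -m inch '[0.0181,-0.0315,0.0675,0,0,0,0, 0.0181,-0.0315,0.0675,0,0,0,0, 0.0181,-0.0315,0.0675,0,0,0,0, 0.0181,-0.0315,0.0675,0,0,0,0, 0.0181,-0.0315,0.0675,0,0,0,0, 0.0181,-0.0315,0.0675,0,0,0,0, 0.0181,-0.0315,0.0675,0,0,0,0, 0.0181,-0.0315,0.0675,0,0,0,0, 0.0181,-0.0315,0.0675,0,0,0,0, 0.0181,-0.0315,0.0675,0,0,0,0]'
python3 -m inch '[0,0,0,0,0,0,0, 0,0,0,0,0,0,0]'
python3 - <<'E'
from h import *
import pickle
w=capture("wrist");t=capture("top");s=capture("scene"); pickle.dump((w,t,s),open("b.pkl","wb"))
hsv=cv2.cvtColor(w["image"],cv2.COLOR_RGB2HSV).astype(int)
C=np.array((441,-49)); P=w["pose"][:3,3]; print("cam",P.round(0),"view az",np.degrees(np.arctan2(P[1]+49,P[0]-441)))
for z in (30,45,56,80):
    p=proj(w,(*C,z)); r=int(p[1]); x0=int(p[0]); print(z,p.round(1)); print(' '.join('%d:%d/%d/%d'%(x,*hsv[r,x]) for x in range(x0-26,x0+28,2)))
h=cv2.cvtColor(t["image"],cv2.COLOR_RGB2HSV).astype(int)
q=proj(t,(497,-139,152)); yy,xx=np.nonzero(h[...,2]<65); k=np.hypot(xx-q[0],yy-q[1])<8; print("black",q,k.sum(),onz(t,(xx[k].mean(),yy[k].mean()),150).round(1))
E
```

```text
time: 29.42
tool_pos: [407.5, 20.7, 244.0]
tcp_rot: [-3.141, -0.003, 3.043]
contact_force: [-0.1, 0.6, 0.0]
grip_width: 45.8
finger_force: 0.0
time: 30.25
tool_pos: [407.9, 20.0, 244.4]
tcp_rot: [-3.139, 0.522, 2.008]
contact_force: [-0.3, -0.1, -0.6]
grip_width: 45.7
finger_force: 0.0
time: 30.42
tool_pos: [408.2, 20.6, 244.1]
tcp_rot: [-3.133, 0.518, 2.02]
contact_force: [0.1, 0.2, -0.1]
grip_width: 46.0
finger_force: 0.0
cam [346. 151. 332.] view az 115.28549159240356
30 [275.3 155.9]
249:16/161/163 251:22/166/237 253:20/168/221 255:14/123/141 257:18/51/141 259:20/44/145 261:20/45/143 263:20/46/138 265:22/49/130 267:19/48/133 269:21/48/139 271:20/44/145 273:22/40/142 275:17/68/143 277:13/153/153 279:14/177/153 281:14/177/154 283:15/178/153 285:14/174/158 287:14/176/152 289:14/162/115 291:13/135/125 293:13/133/136 295:12/138/111 297:16/145/100 299:20/167/223 301:22/163/238
45 [275.3 163.2]
249:11/154/141 251:12/158/134 253:17/163/171 255:19/126/190 257:21/47/146 259:20/44/140 261:18/51/115 263:16/50/107 265:19/48/117 267:20/46/132 269:20/45/137 271:20/42/141 273:22/41/143 275:17/76
[... 398 characters left out ...]
/182/130 275:12/169/127 277:13/166/123 279:14/169/119 281:15/170/117 283:15/166/121 285:16/166/129 287:17/172/145 289:19/171/186 291:21/170/228 293:18/168/202 295:13/160/139 297:11/158/136 299:11/156/144 301:12/157/140
80 [275.1 182. ]
249:11/159/143 251:12/154/142 253:12/138/140 255:14/115/124 257:16/135/119 259:15/150/126 261:13/166/137 263:14/172/138 265:13/169/139 267:14/172/138 269:14/172/138 271:13/171/139 273:14/170/138 275:14/175/134 277:14/168/137 279:14/175/137 281:13/169/134 283:13/171/130 285:14/165/127 287:14/169/122 289:14/171/119 291:12/154/124 293:11/154/137 295:11/150/138 297:11/153/135 299:11/147/132 301:11/151/128
black [424.27904254 200.84710368] 52 [ 495.8 -142.6  150. ]
```

```bash
cat > e.py <<'E'
from h import *
from scipy.ndimage import map_coordinates
import pickle
w,t,s=pickle.load(open("b.pkl","rb"))
# constant camera-in-tool from first frame
T0=np.eye(4);T0[:3,:3]=R.from_euler("xyz",[-3.14,0,2.864]).as_matrix();T0[:3,3]=[143.792,504.508,237.047]
K=np.array([[.28,-.92,-.29,65.23],[.96,.26,.08,528.08],[0,-.3,.95,384.73],[0,0,0,1]])
o=get_obs();T=np.eye(4);T[:3,:3]=R.from_euler("xyz",o["tcp_rot"]).as_matrix();T[:3,3]=o["tool_pos"]
CT=np.linalg.inv(T)@w["pose"]
def cam(pos,rot):
    M=np.eye(4);M[:3,:3]=R.from_euler("xyz",rot).as_matrix();M[:3,3]=pos; c=dict(w);c["pose"]=M@CT; return c
def prof(name,c,C,img,zs=(20,28,44,50)):
    P=c["pose"][:3,3]; az=np.arctan2(P[1]-C[1],P[0]-C[0]); n=np.array([-np.sin(az),np.cos(az)])
    print(name,"view az",np.degrees(az).round(1))
    hsv=cv2.cvtColor(img,cv2.COLOR_RGB2HSV).astype(float)
    for z in zs:
        f=np.array([np.cos(az),np.sin(az)])
        ss=np.arange(-28,28.1,1.5); px=np.array([proj(c,(*(C+n*q),z)) for q in ss])
        v=[map_coordinates(hsv[...,k],[px[:,1],px[:,0]],order=1) for k in (1,2)]
        print(z,' '.join('%g:%d/%d'%(q,a,b) for q,a,b in zip(ss,*v)))
E
python3 - <<'E'
from e import *
ld=lambda n:cv2.imread(n)[:,:,::-1].copy()
B=np.array((419.3,411.));C=np.array((438.8,298.))
c1=cam([353.4,374.2,181.2],[-3.139,.522,2.868]);c2=cam([389,476.6,260.1],[-3.14,.522,2.006]);c3=cam([404.6,362,261.6],[-3.141,.525,2.004])
prof("black w1",c1,B,ld("pics/w1.png"));prof("cream w1",c1,C,ld("pics/w1.png"));prof("black w2",c2,B,ld("pics/w2.png"));prof("cream w3",c3,C,ld("pics/w3.png"))
prof("cream now",w,np.array((441.,-49)),w["image"],(40,48,64,70))
E
```

```text
black w1 view az 179.3
20 -28:91/219 -26.5:90/220 -25:88/226 -23.5:85/231 -22:86/216 -20.5:69/155 -19:49/124 -17.5:44/128 -16:44/137 -14.5:44/139 -13:42/128 -11.5:43/120 -10:45/115 -8.5:46/109 -7:45/119 -5.5:44/126 -4:45/124 -2.5:48/111 -1:48/109 0.5:48/127 2:47/132 3.5:47/117 5:49/108 6.5:45/121 8:43/128 9.5:46/118 11:46/120 12.5:42/132 14:42/136 15.5:44/140 17:73/145 18.5:117/148 20:128/155 21.5:110/167 23:90/182 24.5:78/198 26:79/213 27.5:78/224
28 -28:98/206 -26.5:98/217 -25:91/231 -23.5:80/237 -22:80/231 -20.5:67/165 -19:44/126 -17.5:45/112 -16:49/105 -14.5:49/107 -13:46/116 -11.5:43/130 -10:43/135 -8.5:43/141 -7:43/147 -5.5:42/150 -4:46/149 -2.5:45/149 -1:47/151 0.5:48/150 2:47/150 3.5:47/151 5:47/150 6.5:47/148 8:45/147 9.5:43/144 11:43/139 12.5:44/133 14:44/125 15.5:48/126 17:73/128 18.5:120/134 20:130/144 21.5:116/158 23:104/169 24.5:96/177 26:93/179 27.5:87/171
44 -28:93/220 -26.5:92/218 -25:89/225 -23.5:88/231 -22:91/205 -20.5:81/145 -19:104/122 -17.5:145/123 -16:157/123 -14.5:159/125 -13:160/126 -11.5:157/129 -10:149/133 -8.5:145/137 -7:145/139 -5.5:144/140 -4:149/138 -2.
[... 7268 characters left out ...]
40 -1:171/142 0.5:171/140 2:170/139 3.5:170/137 5:170/130 6.5:167/127 8:167/124 9.5:166/121 11:167/122 12.5:169/125 14:172/130 15.5:174/136 17:184/136 18.5:185/137 20:172/140 21.5:138/141 23:100/142 24.5:100/142 26:132/145 27.5:153/146
70 -28:151/131 -26.5:151/128 -25:149/127 -23.5:150/125 -22:150/131 -20.5:151/131 -19:154/129 -17.5:160/122 -16:158/121 -14.5:166/121 -13:163/121 -11.5:167/120 -10:167/119 -8.5:168/120 -7:167/120 -5.5:167/122 -4:167/123 -2.5:166/125 -1:170/125 0.5:174/126 2:168/127 3.5:170/125 5:166/124 6.5:163/125 8:165/125 9.5:166/126 11:163/127 12.5:166/127 14:171/126 15.5:164/128 17:162/124 18.5:151/124 20:155/129 21.5:164/134 23:162/137 24.5:147/141 26:150/145 27.5:153/145
```

```bash
python3 -m inch '[-0.0205,0.0312,-0.0685,0,0,0,0, -0.0205,0.0312,-0.0685,0,0,0,0, -0.0205,0.0312,-0.0685,0,0,0,0, -0.0205,0.0312,-0.0685,0,0,0,0, -0.0205,0.0312,-0.0685,0,0,0,0, -0.0205,0.0312,-0.0685,0,0,0,0, -0.0205,0.0312,-0.0685,0,0,0,0, -0.0205,0.0312,-0.0685,0,0,0,0, -0.0205,0.0312,-0.0685,0,0,0,0, -0.0205,0.0312,-0.0685,0,0,0,0]'
python3 -m inch '[0,0,0,0,0,0,0]'
python3 - <<'E'
from h import *
plan((441.2,-48.7,200),np.radians(177.5),0)
E
```

```text
time: 31.4
tool_pos: [408.7, 19.3, 245.9]
tcp_rot: [3.119, 0.021, 3.062]
contact_force: [0.7, -0.1, 0.1]
grip_width: 45.8
finger_force: 0.0
time: 31.48
tool_pos: [409.7, 18.5, 245.6]
tcp_rot: [3.12, 0.021, 3.059]
contact_force: [0.3, -0.0, 0.0]
grip_width: 46.1
finger_force: 0.0
shift [-0.0449 -0.0818  0.0562] rows>= 2.1 turn [ 0.0141  0.0144 -0.0256] rows>= 0.4
```

```bash
python3 -m inch '[0.0141,0.0144,-0.0256,0,0,0,0, 0,0,0,0,0,0,0, 0,0,0,0,0,0,0]'
python3 - <<'E'
from h import *
plan((441.2,-48.7,200),np.radians(177.5),0)
E
```

```text
time: 31.73
tool_pos: [408.5, 20.4, 245.3]
tcp_rot: [-3.139, 0.0, 3.094]
contact_force: [-0.8, -0.7, -1.1]
grip_width: 45.6
finger_force: 0.0
shift [-0.0448 -0.0842  0.0568] rows>= 2.1 turn [-0.0015  0.0002 -0.0023] rows>= 0.0
```

```bash
python3 -m inch '[0,0,0,-0.0112,-0.021,0,0, 0,0,0,-0.0112,-0.021,0.01,0, 0,0,0,-0.0112,-0.021,0.02,0, 0,0,0,-0.0112,-0.021,0.026,0, 0,0,0,0,0,0,0, 0,0,0,0,0,0,0]'
python3 - <<'E'
from h import *
plan((441.2,-48.7,117),np.radians(177.5),0)
E
```

```text
time: 32.23
tool_pos: [440.6, -48.6, 199.9]
tcp_rot: [-3.141, -0.003, 3.093]
contact_force: [0.3, -0.3, -0.9]
grip_width: 45.8
finger_force: 0.0
shift [-0.001   0.      0.1036] rows>= 2.0 turn [-0.0007 -0.0017 -0.0031] rows>= 0.0
```

```bash
python3 -m inch '[0,0,0,-0.0005,0,0.02,0, 0,0,0,0,0,0.033,0, 0,0,0,0,0,0.033,0, 0,0,0,0,0,0.017,0, 0,0,0,0,0,0,0, 0,0,0,0,0,0,0.3, 0,0,0,0,0,0,0.6, 0,0,0,0,0,0,0.8, 0,0,0,0,0,0,1, 0,0,0,0,0,0,1]'
python3 -m inch '[0,0,0,0,0,0,1, 0,0,0,0,0,0,1, 0,0,0,0,0,0,1]'
```

```text
time: 33.07
tool_pos: [442.1, -49.0, 119.0]
tcp_rot: [-3.14, 0.001, 3.095]
contact_force: [0.6, -0.0, 0.9]
grip_width: 17.0
finger_force: 15.0
time: 33.32
tool_pos: [442.2, -49.1, 119.0]
tcp_rot: [-3.14, 0.001, 3.095]
contact_force: [-0.4, 0.3, 6.8]
grip_width: 17.0
finger_force: 30.0
```

```bash
python3 -m inch '[0,0,0,0,0,-0.003,1, 0,0,0,0,0,-0.003,1, 0,0,0,0,0,0,1, 0,0,0.02,0,0,0,1, 0,0,0.035,0,0,0,1, 0,0,0.0195,0,0,0,1, 0,0,0,0,0,0,1, 0,0,0,0,0,0.002,1, 0,0,0,0,0,0.002,1, 0,0,0,0,0,0,1]'
python3 -m inch '[0,0,0,0,0,0.0012,1, 0,0,0,0,0,0,1, 0,0,0,0,0,0,1]'
```

```text
time: 34.15
tool_pos: [441.4, -48.9, 119.4]
tcp_rot: [-3.14, -0.001, 2.984]
contact_force: [0.7, 0.1, -1.3]
grip_width: 17.1
finger_force: 30.0
time: 34.4
tool_pos: [441.7, -49.0, 119.1]
tcp_rot: [-3.14, 0.0, 2.983]
contact_force: [0.3, 0.1, 3.4]
grip_width: 17.1
finger_force: 30.0
```

```bash
python3 -m inch '[0,0,0,0,0,0,0.6, 0,0,0,0,0,0,0.4, 0,0,0,0,0,0,0.2, 0,0,0,0,0,0,0, 0,0,0,0,0,0,0, 0,0,0,0,0,-0.01,0, 0,0,0,0,0,-0.03,0, 0,0,0,0,0,-0.04,0, 0,0,0,0,0,-0.04,0, 0,0,0,0,0,-0.03,0]'
python3 -m inch '[0,0,0,0.0162,0.0272,-0.004,0, 0,0,0,0.0162,0.0272,0,0, 0,0,0,0.0162,0.0272,0,0, 0,0,0,0,0,0,0]'
python3 - <<'E'
from h import *
plan((409,20,245),np.radians(115),np.radians(30))
E
```

```text
time: 35.23
tool_pos: [442.0, -48.9, 241.9]
tcp_rot: [-3.14, 0.002, 2.983]
contact_force: [0.4, -0.2, -0.1]
grip_width: 46.0
finger_force: 0.0
time: 35.57
tool_pos: [411.9, 24.5, 242.7]
tcp_rot: [-3.141, -0.0, 2.985]
contact_force: [-0.1, -0.2, 1.3]
grip_width: 45.6
finger_force: 0.0
shift [ 0.0026 -0.0062 -0.0029] rows>= 0.1 turn [ 0.1703 -0.3207  0.6367] rows>= 8.8
```

```bash
python3 -m inch '[0.017,-0.0321,0.0637,0,0,0,0, 0.017,-0.0321,0.0637,0,0,0,0, 0.017,-0.0321,0.0637,0,0,0,0, 0.017,-0.0321,0.0637,0,0,0,0, 0.017,-0.0321,0.0637,0,0,0,0, 0.017,-0.0321,0.0637,0,0,0,0, 0.017,-0.0321,0.0637,0,0,0,0, 0.017,-0.0321,0.0637,0,0,0,0, 0.017,-0.0321,0.0637,0,0,0,0, 0.017,-0.0321,0.0637,0,0,0,0]'
python3 -m inch '[0,0,0,0,0,0,0, 0,0,0,0,0,0,0]'
python3 - <<'E'
from e import *
w=capture("wrist");prof("cream",w,np.array((441.,-49)),w["image"],(34,40))
hsv=cv2.cvtColor(w["image"],cv2.COLOR_RGB2HSV).astype(int)
y,x=np.nonzero((hsv[...,0]>=20)&(hsv[...,0]<=30)&(hsv[...,1]>140)&(hsv[...,2]>80))
P=w["pose"][:3,3];az=np.arctan2(P[1]+49,P[0]-441);n=np.array([-np.sin(az),np.cos(az)])
g=np.array([onz(w,(a,b),24.5)[:2] for a,b in zip(x,y) if abs(a-275)<60 and b<260])-[441,-49]
g=g[(np.hypot(*g.T)>24)&(np.hypot(*g.T)<40)]; print("ring along n",(g@n).min(),(g@n).max(),"along view",(g@[np.cos(az),np.sin(az)]).max(),len(g))
t=capture("top");s=capture("scene")
for nm,c in(("top",t),("scene",s)):
    a=cv2.imread(f"pics/{nm}0.png")[:,:,::-1]; d=cv2.absdiff(a,c["image"]).max(2)
    for lab,X in dict(spirit=(550,160,75),lemon=(393,450,25),purple=(0,0,0)).items():
        if X[2]: q=proj(c,X).astype(int); print(nm,lab,q,d[q[1]-12:q[1]+12,q[0]-12:q[0]+12].mean().round(1))
h=cv2.cvtColor(t["image"],cv2.COLOR_RGB2HSV).astype(int)
for lab,p,m in (("black",(495,-141,150),h[...,2]<65),):
    q=proj(t,p);yy,xx=np.nonzero(m);k=np.hypot(xx-q[0],yy-q[1])<8;print(lab,k.sum(),onz(t,(xx[k].mean(),yy[k].mean()),150).round(1))
E
```

```text
time: 36.4
tool_pos: [413.8, 21.5, 242.8]
tcp_rot: [3.138, 0.528, 1.998]
contact_force: [0.0, -0.7, -0.4]
grip_width: 46.0
finger_force: 0.0
time: 36.57
tool_pos: [413.7, 22.2, 241.9]
tcp_rot: [-3.139, 0.524, 2.011]
contact_force: [0.9, -0.0, -0.1]
grip_width: 46.2
finger_force: 0.0
cream view az 113.7
34 -28:167/215 -26.5:160/167 -25:144/142 -23.5:131/144 -22:129/149 -20.5:131/146 -19:133/139 -17.5:141/132 -16:154/132 -14.5:161/151 -13:168/172 -11.5:171/183 -10:171/183 -8.5:172/179 -7:171/177 -5.5:172/174 -4:167/170 -2.5:133/162 -1:79/151 0.5:46/141 2:42/141 3.5:43/141 5:41/139 6.5:41/139 8:42/141 9.5:42/143 11:43/145 12.5:42/147 14:46/147 15.5:44/147 17:46/142 18.5:49/138 20:47/140 21.5:45/144 23:44/145 24.5:68/152 26:126/186 27.5:158/227
40 -28:162/241 -26.5:165/230 -25:168/189 -23.5:157/146 -22:145/142 -20.5:136/165 -19:138/166 -17.5:142/147 -16:148/133 -14.5:158/129 -13:165/133 -11.5:167/146 -10:167/163 -8.5:171/176 -7:170/182 -5.5:173/182 -4:168/181 -2.5:134/172 -1:80/153 0.5:47/141 2:43/137 3.5:44/127 5:43/114 6.5:45/113 8:44/125 9.5:46/122 11:47/114 12.5:48/111 14:48/116 15.5:47/126 17:46/138 18.5:45/145 20:43/147 21.5:48/144 23:52/143 24.5:86/168 26:132/216 27.5:160/228
ring along n -33.90653723059831 32.46788984248681 along view 35.632784248506994 343
top spirit [310 185] 2.8
top lemon [208 239] 10.7
scene spirit [278 205] 1.0
scene lemon [264 296] 22.7
black 54 [ 496.2 -142.7  150. ]
```

Run:
```python
from e import *
from scipy.optimize import least_squares
w=capture("wrist");t=capture("top");s=capture("scene")
def circ(c,z,C0,lo=26,hi=37):
    hsv=cv2.cvtColor(c["image"],cv2.COLOR_RGB2HSV).astype(int)
    y,x=np.nonzero((hsv[...,0]>=20)&(hsv[...,0]<=30)&(hsv[...,1]>135)&(hsv[...,2]>80))
    q=proj(c,(*C0,z)); k=np.hypot(x-q[0],y-q[1])<70
    g=np.array([onz(c,(a,b),z)[:2] for a,b in zip(x[k],y[k])]); r=np.hypot(*(g-C0).T); g=g[(r>lo)&(r<hi)]
    f=least_squares(lambda p:np.hypot(*(g-p[:2]).T)-p[2],[*C0,31],loss="soft_l1"); return f.x.round(1),len(g)
C0=np.array((441.,-49))
for n,c in(("w",w),("t",t),("s",s)): print(n,circ(c,24,C0,24,40))
h=cv2.cvtColor(t["image"],cv2.COLOR_RGB2HSV).astype(int)
q=proj(t,(441,-49,155)); print(q.round(1))
for y in range(int(q[1])-8,int(q[1])+9): print(y,' '.join('%2d/%3d/%3d'%tuple(v) for v in h[y,int(q[0])-9:int(q[0])+10]))
```

```text
w (array([441. , -47.4,  31.7]), 351)
t (array([441.9, -50.7,  31. ]), 39)
s (array([442.2, -47.8,  31.6]), 20)
[391.  220.3]
212 11/159/119 12/159/120 12/158/121 12/158/121 12/159/119 12/159/117 11/156/113 11/155/112 12/160/110 12/159/109 12/159/112 11/159/114 12/157/115 12/161/111 12/156/106 11/160/105 12/155/110 12/157/114 17/159/130
213 11/156/119 12/157/120 12/156/121 12/157/120 12/158/118 12/160/115 11/157/112 12/159/111 11/158/110 11/158/110 11/157/114 12/160/115 12/160/113 12/161/108 12/158/105 11/160/107 12/157/112 12/158/113 17/163/122
214 11/159/119 12/160/121 12/157/120 12/159/119 12/163/116 12/160/113 12/161/111 12/160/110 11/158/110 11/156/111 12/160/115 12/159/114 12/159/111 12/160/105 11/160/105 11/155/110 11/157/112 12/157/114 15/160/118
215 12/156/121 12/159/122 12/159/119 12/158/118 12/160/115 12/159/112 12/161/111 11/159/109 11/158/110 11/157/114 12/157/117 12/159/114 12/159/109 12/160/105 11/157/107 11/159/111 12/157/114 12/159/114 13/158/116
216 17/156/136 16/158/134 15/158/129 13/159/122 13/159/114 12/159/111 12/161/109 11/155/110 12/156/113 13/150/121 15/143/1
[... 1946 characters left out ...]
11/177 18/123/153 14/145/128 12/157/122 11/156/124 12/155/125
226 16/161/149 16/163/152 16/162/154 16/161/155 16/161/147 16/159/136 15/157/128 15/148/117 18/137/110 19/126/119 20/119/135 20/119/143 19/122/140 16/131/132 14/147/123 12/158/121 11/158/123 11/157/125 11/156/126
227 15/156/147 16/162/148 16/164/151 16/161/154 16/161/155 16/159/154 16/155/148 15/156/131 16/156/116 17/157/114 18/156/121 18/157/122 15/155/117 12/155/115 12/157/117 12/159/122 12/158/124 12/158/126 12/157/125
228 15/139/134 15/157/135 16/159/138 15/159/149 16/159/159 16/155/168 17/153/167 16/156/144 16/162/126 17/169/121 18/168/129 18/168/129 15/165/119 12/160/116 12/160/118 12/159/122 12/157/125 12/156/126 12/156/126
```

```bash
python3 -m inch '[-0.0175,0.0318,-0.065,0,0,0,0, -0.0175,0.0318,-0.065,0,0,0,0, -0.0175,0.0318,-0.065,0,0,0,0, -0.0175,0.0318,-0.065,0,0,0,0, -0.0175,0.0318,-0.065,0,0,0,0, -0.0175,0.0318,-0.065,0,0,0,0, -0.0175,0.0318,-0.065,0,0,0,0, -0.0175,0.0318,-0.065,0,0,0,0, -0.0175,0.0318,-0.065,0,0,0,0, -0.0175,0.0318,-0.065,0,0,0,0]'
python3 - <<'E'
from h import *
plan((441.2,-48.7,200),np.radians(174.5),0)
E
```

```text
time: 37.7
tool_pos: [413.6, 21.3, 242.4]
tcp_rot: [3.14, 0.002, 3.009]
contact_force: [0.4, 0.3, -0.2]
grip_width: 45.8
finger_force: 0.0
shift [-0.0456 -0.0823  0.053 ] rows>= 2.1 turn [ 0.0008  0.0016 -0.0245] rows>= 0.3
```

```bash
python3 -m inch '[0,0,0,-0.0114,-0.0206,0,0, 0,0,0,-0.0114,-0.0206,0.01,0, 0,0,0,-0.0114,-0.0206,0.02,0, 0,0,-0.0245,-0.0114,-0.0206,0.02,0, 0,0,0,0,0,0,0, 0,0,0,0,0,0,0]'
python3 - <<'E'
from e import *
from scipy.optimize import least_squares
w=capture("wrist"); hsv=cv2.cvtColor(w["image"],cv2.COLOR_RGB2HSV).astype(int); o=get_obs()["tool_pos"];print(o.round(1))
H,S,V=hsv[...,0],hsv[...,1],hsv[...,2]; C0=np.array((441.,-49))
q=proj(w,(*C0,24)); y,x=np.nonzero((H>=20)&(H<=30)&(S>135)&(V>80)); k=np.hypot(x-q[0],y-q[1])<60
g=np.array([onz(w,p,24)[:2] for p in zip(x[k],y[k])]); r=np.hypot(*(g-C0).T); g=g[(r>25)&(r<39)]
print("ring",least_squares(lambda p:np.hypot(*(g-p[:2]).T)-p[2],[*C0,31],loss="soft_l1").x.round(1),len(g))
# label grey: outermost foot arc ~ z=24 edge
m=((S<62)&(V>60)).astype(np.uint8); x0,y0=q.astype(int); sub=m[y0-45:y0+30,x0-40:x0+40]
n,l,st,ce=cv2.connectedComponentsWithStats(sub); i=1+np.argmax(st[1:,4]); L=(l==i)
pts=[]
for c in range(80):
    rr=np.nonzero(L[:,c])[0]
    if len(rr)>2: pts.append((x0-40+c,y0-45+rr[0]))
pts=np.array(pts); print(st[i],pts[:,0].min(),pts[:,0].max(),pts[:,1].min())
for z in (22,26):
    G=np.array([onz(w,p,z)[:2] for p in pts if p[1]<pts[:,1].min()+14])
    print(z,"foot",least_squares(lambda p:np.hypot(*(G-p[:2]).T)-21.5,C0,loss="soft_l1").x.round(1),len(G))
E
```

```text
time: 38.2
tool_pos: [440.4, -49.2, 201.6]
tcp_rot: [-3.141, 0.001, 3.038]
contact_force: [0.1, 0.2, 0.2]
grip_width: 45.9
finger_force: 0.0
[440.6 -48.6 202.3]
ring [441.3 -47.7  31.6] 361
[ 25  25  34  15 219] 258 289 175
22 foot [439.7 -48.7] 32
26 foot [439.  -48.6] 32
```

```bash
python3 -m inch '[0,0,0,0,0,0.02,0, 0,0,0,0,0,0.033,0, 0,0,0,0,0,0.033,0, 0,0,0,0,0,0.018,0, 0,0,0,0,0,0,0, 0,0,0,0,0,0,0.3, 0,0,0,0,0,0,0.6, 0,0,0,0,0,0,0.8, 0,0,0,0,0,0,1, 0,0,0,0,0,0,1]'
python3 -m inch '[0,0,0,0,0,0,1, 0,0,0,0,0,0,1, 0,0,0,0,0,0,1]'
```

```text
time: 39.08
tool_pos: [441.5, -48.8, 119.8]
tcp_rot: [-3.14, 0.005, 3.041]
contact_force: [0.1, 0.1, 2.3]
grip_width: 16.9
finger_force: 14.6
time: 39.33
tool_pos: [441.6, -48.8, 119.8]
tcp_rot: [-3.14, 0.005, 3.04]
contact_force: [-0.5, 0.9, 5.2]
grip_width: 17.1
finger_force: 30.0
```

```bash
python3 -m inch '[0,0,0,0,0,-0.002,1, 0,0,0,0,0,-0.003,1, 0,0,0,0,0,0,1, 0,0,0,-0.0015,0.0008,0,1, 0,0,0,-0.0012,0.0006,0,1, 0,0,0,0,0,0,1, 0,0,0,0,0,0.002,1, 0,0,0,0,0,0.002,1, 0,0,0,0,0,0,1, 0,0,0,0,0,0,1]'
python3 -m inch '[0,0,0,0,0,0.001,1, 0,0,0,0,0,0,1, 0,0,0,0,0,0,1]'
```

```text
time: 40.17
tool_pos: [443.4, -47.8, 119.8]
tcp_rot: [-3.14, 0.003, 3.041]
contact_force: [0.1, -0.4, 2.0]
grip_width: 17.1
finger_force: 30.0
time: 40.42
tool_pos: [443.7, -47.9, 119.8]
tcp_rot: [-3.14, 0.004, 3.041]
contact_force: [-2.1, -0.3, 9.4]
grip_width: 16.9
finger_force: 30.0
```

```bash
python3 -m inch '[0,0,0,0,0,-0.001,1, 0,0,0,0,0,0,0.6, 0,0,0,0,0,0,0.4, 0,0,0,0,0,0,0.2, 0,0,0,0,0,0,0, 0,0,0,0,0,0,0, 0,0,0,0,0,-0.01,0, 0,0,0,0,0,-0.03,0, 0,0,0,0,0,-0.04,0, 0,0,0,0,0,-0.03,0]'
python3 -m inch '[0,0,0,0,0,0,0, 0,0,0,0,0,0,0]'
python3 - <<'E'
from e import *
from scipy.optimize import least_squares
w=capture("wrist"); hsv=cv2.cvtColor(w["image"],cv2.COLOR_RGB2HSV).astype(int)
H,S,V=hsv[...,0],hsv[...,1],hsv[...,2]; C0=np.array((441.,-49))
q=proj(w,(*C0,24)); y,x=np.nonzero((H>=20)&(H<=30)&(S>135)&(V>80)); k=np.hypot(x-q[0],y-q[1])<60
g=np.array([onz(w,p,24)[:2] for p in zip(x[k],y[k])]); r=np.hypot(*(g-C0).T); g=g[(r>25)&(r<39)]
print("ring",least_squares(lambda p:np.hypot(*(g-p[:2]).T)-p[2],[*C0,31],loss="soft_l1").x.round(1))
m=((S<62)&(V>60)).astype(np.uint8); x0,y0=q.astype(int); sub=m[y0-45:y0+30,x0-40:x0+40]
n,l,st,ce=cv2.connectedComponentsWithStats(sub); i=1+np.argmax(st[1:,4]); L=(l==i)
pts=np.array([(x0-40+c,y0-45+np.nonzero(L[:,c])[0][0]) for c in range(80) if L[:,c].sum()>2])
G=np.array([onz(w,p,24)[:2] for p in pts if p[1]<pts[:,1].min()+14]); print("foot",least_squares(lambda p:np.hypot(*(G-p[:2]).T)-21.5,C0,loss="soft_l1").x.round(1))
# bystanders: before/after difference in top and scene, coarse
for nm in("top","scene"):
    a=cv2.imread(f"pics/{nm}0.png")[:,:,::-1]; d=cv2.absdiff(a,capture(nm)["image"]).max(2)
    n,l,st,ce=cv2.connectedComponentsWithStats((cv2.medianBlur(d,3)>40).astype(np.uint8)); print(nm,[st[i].tolist() for i in range(1,n) if st[i,4]>15])
E
```

```text
time: 41.25
tool_pos: [443.2, -47.7, 210.0]
tcp_rot: [-3.14, 0.004, 3.041]
contact_force: [0.9, 0.0, 0.4]
grip_width: 46.1
finger_force: 0.0
time: 41.42
tool_pos: [443.7, -47.9, 209.3]
tcp_rot: [-3.14, 0.007, 3.041]
contact_force: [0.3, 0.4, -0.3]
grip_width: 45.9
finger_force: 0.0
ring [441.2 -47.9  31.7]
foot [440.4 -48. ]
top [[359, 153, 27, 30, 575], [332, 152, 151, 167, 10228], [424, 157, 9, 14, 64], [438, 167, 5, 5, 18], [254, 219, 15, 16, 168], [214, 221, 18, 19, 253], [291, 264, 12, 7, 63], [282, 267, 42, 18, 362], [157, 272, 77, 36, 1125], [272, 278, 241, 142, 19332], [466, 278, 5, 13, 32], [71, 296, 225, 124, 11129], [470, 307, 3, 7, 19]]
scene [[371, 33, 189, 291, 28647], [363, 54, 14, 12, 63], [328, 57, 79, 50, 1424], [328, 110, 42, 33, 525], [274, 141, 107, 225, 8345], [380, 164, 20, 12, 108], [307, 166, 9, 4, 18], [273, 232, 16, 36, 373], [257, 258, 17, 37, 403], [284, 358, 22, 22, 233], [385, 401, 14, 9, 89]]
```

```bash
python3 -c "
from plant import *
print(close_job())"
```

```text
the job is handed in; nothing more can be done
None
```

I handed the job in at about 41 s. The black-capped bottle went into the first bay, the platter was turned one click anticlockwise, and then the cream-capped bottle went in at the tongue. The cream bottle measured within about 1 mm of its ring's centre and its label about 1° off straight outward. The black bottle was 2–3 mm off centre in the top camera, and its label, estimated before placing and not checked in its final spot, is about 3° off. I didn't measure each bystander again; a before/after picture comparison showed only changes I put down to the arm, its shadow, the platter and the two bottles.

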